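# Refill the slide-cassette feeder and set its reference standard

### The arm

A 6-joint arm with a two-finger parallel gripper is mounted at the origin on the work surface. World frame = base frame: x ahead of the robot, y to its left, z up, the work surface at z = 0. Lengths are in m, angles in rad, forces in N, time in s.
With the tool pointing down it reaches from about 0.375 to 0.9 m from the base axis. Payload 3.1 kg.
Tool frame: the origin (TCP) lies on the centre line of the jaws, within the pads' length; the fingertips stand 25 mm ahead of it and the grasp point (between the pads) lies 6 mm ahead of it (robot.nose_length is the y of the fingertips in the tool frame, in m); y points along the fingers, z is the direction in which the jaws open and shut, and the axes are right-handed (so a half turn about y gives the same grasp; the last joint's range is limited). The gripper opens to 87 mm and grips with 3 to 60 N. Pads are 19 mm wide; open, the fingers measure 117 mm over their backs; the gripper's body (75 mm by 190 mm) begins 51 mm behind the grasp point.
Start: joints at [0.968, 0.527, 1.433, -0, 1.181, -0.178], TCP at [0.258, 0.569, 0.217] pointing down, gripper open.
Joint ranges: [-3.08, 3.08], [-0.75, 2.2], [0.22, 2.44], [-1.43, 4.57], [0, 2.65], [-2.85, 2.85]. Speed limits (rad/s): [2.79, 2.79, 3.14, 3.14, 3.14, 3.14].

### API

Orientations are given as a unit quaternion [x, y, z, w].
In Python, from rig import robot, eyes, ticket gives the robot as it stands.
- The arm moves only by the tool play_rows, never from a script. Its argument "series" is a list of rows, each a list of 7 numbers: the opening, from 0 (shut) to 1 (fully open), then the shift along the tool's x, y, z scaled (see below), then the turn, a rotation vector about the tool's x, y, z scaled (see below). In form: [[claw, dx, dy, dz, ax, ay, az], ...]. A call has 1 to 12 rows; each row shifts and turns the commanded pose from where the row before left it, along the tool's axes as they then stand; what a row does not reach is not made up. The controller multiplies each number of a shift by 100 mm and each number of a turn by 180 degrees. A row lasts 1/12 s, in which the tool goes at most 41.7 mm and 7.16 degrees, less where a joint would pass 70% of its speed; a pose out of reach is approached as far as the arm can. A call with a number of a shift or a turn outside -1 to 1 is refused whole. A call with a gripper value outside its range is refused whole. The fingers move at their own pace and stop on an object; "grip_force" is the grip in N (left out, the last holds). Time passes only in rows, so rows that do not move let the fingers close. It gives the time, the measured TCP pose, the force and the opening at its end, in the units of the state.
- robot.get_obs(): the state, without advancing time (a new reading comes with each control period).
- eyes.camera(name): name is "scene" or "top"; returns the picture (400x640x3 uint8, red, green, blue); there is no depth.
- eyes.camera_params(name): a dict with "K" (3x3 intrinsics, pixels), "rvec" (rotation vector, rad) and "tvec" (3), from world to camera coordinates, as OpenCV has them. Camera axes: x right, y down, z forward; pixel columns grow to the right and rows downward; lengths in m; the calibration is good to about 2 mm. A picture is of the moment at which its call begins. camera_params takes no time and is no camera call.
- ticket.hand_in(): hands the job in, once; it reports no verdict.
The state is a dict: "time": time; "q": joint angles; "joint_velocities": joint speeds; "joint_torque": joint torques, N m; "position": TCP position; "tool_rot": TCP orientation; "ft_force": force on the tool from outside, world axes, zero at the start; "moment": the same for the moment, N m; "grip_width": finger opening in m.
Only numpy, scipy, OpenCV 4.12 (cv2) and the standard library are available. Lean on these libraries where they do the work, as an engineer would, in place of code of your own. Each camera call takes 0.05 s, during which the arm holds its last target.

### The job

First switch the cassette feeder off at its isolator (handle over the red plate); then, with it off, push every slide cassette lying on the bench, one at a time, down into the spring-loaded magazine until the orange lips have closed over it, and stand the top-heavy white reference standard upright on the middle of the round plinth so that it stays still by itself. When all are in and the standard stands, switch the feeder back on (handle over the green plate); do not shift or tip the other things on the bench.

Things in the scene. Friction and masses are not known exactly. Their poses are not given: they have to be found in the camera images.
- cassette1_mid (a point): centre of a slide cassette: white block with blue ends and an amber window, 120 mm long (its x) x 40 wide (its y) x 24 thick (its z), 50 to 110 g, lying flat on the bench at the start; not all four are always there (None if absent)
- cassette2_mid (a point): centre of a slide cassette: white block with blue ends and an amber window, 120 mm long (its x) x 40 wide (its y) x 24 thick (its z), 50 to 110 g, lying flat on the bench at the start; not all four are always there (None if absent)
- cassette3_mid (a point): centre of a slide cassette: white block with blue ends and an amber window, 120 mm long (its x) x 40 wide (its y) x 24 thick (its z), 50 to 110 g, lying flat on the bench at the start; not all four are always there (None if absent)
- cassette4_mid (a point): centre of a slide cassette: white block with blue ends and an amber window, 120 mm long (its x) x 40 wide (its y) x 24 thick (its z), 50 to 110 g, lying flat on the bench at the start; not all four are always there (None if absent)
- magazine: cassette magazine, fixed: white housing 210 (its x) x 130 x 24 mm with an upright tower at its middle; origin at the centre of its underside, on the bench; z up. Cassettes lie in it flat, one on another, long side along the magazine's x (either way round); up to four fit. Aluminium channels hold only their two ends; fingers can go down the open middle 88 mm of both long sides
- magazine_top (a point): point on the tower's axis at the top of its flared blue mouth, 165 mm over the bench (about 68 mm across in y there, outside). Below 150 mm the channels leave 125 mm (x) by 45 mm (y) for a cassette of 120 x 40
- magazine_mouth (a point): point on the tower's axis at the underside of the two orange lips, 140 mm over the bench; axes as the magazine's. One sprung lip at each end reaches in 7 mm, its top sloping down inward from 165 to 145 mm height; it slides outward under a cassette pushed straight down (about 5 to 20 N) and snaps back over it once its top is under 140 mm (push to about 136)
- follower (a joint): how far (m) the black plate in the tower has sunk: 0 with its top 138 mm over the bench, up to 0.106; about 0.024 for each cassette in. A spring (3 N at 0, plus 60 N/m) pushes it up, so the top cassette in rests against the lips, its centre about 128 mm over the bench
- handle (a joint): angle of the isolator's handle (rad): +0.45 = on, leaning to the isolator's +y over the green plate; -0.45 = off, leaning to -y over the red plate; 0 = upright. It is over-centre: past upright it falls to the other stop by itself; about 2 N at the grip moves it
- isolator_pivot (a point): hinge of the handle, 50 mm over the bench, in the middle of the black isolator box, 80 (its x) x 130 (its y) x 44 mm high, fixed to the bench; axes of the box, z up; the handle swings in its y-z plane
- handle_grip (a point): centre of the yellow grip of the handle, 62 mm from the hinge; grip 30 (x) x 16 (y) x 36 mm (along the handle), on a 12 mm thick steel stem
- standard_head (a point): centre of the white round head of the reference standard: head 54 mm across and 40 high, on a 12 mm thick stem, with a foot 44 across; 150 mm tall in all, the head's centre 130 over the underside of the foot; 200 to 300 g, top-heavy, standing on the bench at the start; its z is its axis
- standard_foot (a point): centre of the underside of the standard's foot
- plinth_top (a point): centre of the flat top of the round aluminium plinth, 72 mm across, 30 mm over the bench, fixed
- dish: shallow clear dish, 90 mm across and 15 high mm, loose; not part of the job (origin: centre of its underside)
- beaker: glass beaker, 70 across, 90 high mm, loose; not part of the job (origin: centre of its underside)
- reagent: amber bottle, 64 across, 150 high mm, loose; not part of the job (origin: centre of its underside)
- tipbox: blue box of pipette tips, 120 x 80 x 56 mm, loose; not part of the job (origin: centre of its underside)
- jar: glass jar, 60 across, 70 high mm, loose; not part of the job (origin: centre of its underside)
- timer: grey bench timer, 70 x 70 x 22 mm, loose; not part of the job (origin: centre of its underside)
Not all that is in view belongs to the job. What is shaped like the part that bears plinth_top but brown is not meant.

How it is judged:
On the way, in this order (a step that is already met when the one before it is completed fails the run):
1. the isolator is switched off (value of joint handle below -0.35 rad), for 0.2 s.
2. with the isolator off, every cassette present is under the lips and the standard stands free on the plinth (value of joint handle below -0.35 rad and z of each of cassette1_mid, cassette2_mid, cassette3_mid, cassette4_mid in the frame of magazine below 0.1298 m and horizontal distance between each of cassette1_mid, cassette2_mid, cassette3_mid, cassette4_mid and magazine_mouth below 0.01 m and angle between each of cassette1_mid, cassette2_mid, cassette3_mid, cassette4_mid's own z axis and vertical below 0.1 rad and angle between standard_head's own z axis and vertical below 0.05 rad and horizontal distance between standard_foot and plinth_top below 0.014 m and z of standard_foot in the frame of plinth_top between -0.004 and 0.004 m and linear speed of standard below 0.02 m/s and contact force between the fingers and standard below 0.05 N), for 0.3 s.
3. the isolator is switched on again (value of joint handle above 0.35 rad), for 0.2 s.
At the end, for the whole second after the job is handed in: Handle past +0.35 rad; each cassette present in the magazine, centre under 129.8 mm, within 10 mm of the tower axis and 0.1 rad of level; the standard free and still on the plinth, foot within 14 mm of its middle and 4 mm of its top, within 0.05 rad of upright (value of joint handle above 0.35 rad and z of each of cassette1_mid, cassette2_mid, cassette3_mid, cassette4_mid in the frame of magazine below 0.1298 m and horizontal distance between each of cassette1_mid, cassette2_mid, cassette3_mid, cassette4_mid and magazine_mouth below 0.01 m and angle between each of cassette1_mid, cassette2_mid, cassette3_mid, cassette4_mid's own z axis and vertical below 0.1 rad and angle between standard_head's own z axis and vertical below 0.05 rad and horizontal distance between standard_foot and plinth_top below 0.014 m and z of standard_foot in the frame of plinth_top between -0.004 and 0.004 m and linear speed of standard below 0.02 m/s and contact force between the fingers and standard below 0.05 N); the robot touches nothing.
It fails at once if another thing on the bench is shifted more than 60 mm or tipped (distance of any of dish, beaker, reagent, tipbox, jar, timer from where it was at the start of the episode above 0.06 m or angle between any of dish, beaker, reagent, tipbox, jar, timer's own z axis and vertical above 0.5 rad).
Of cassette1, cassette2, cassette3, cassette4 only 3 to 4 are there at a start; the rules pass over those that are not, and their reading is None.
At some moment in a run one of cassette1, cassette2, cassette3, cassette4 may be knocked a few centimetres aside while the robot is not near it.
It also fails if it takes over 210 s, if anything falls off the work surface, if the arm or the gripper's body presses on something with over 40 N, if the wrist force passes 120 N, or if a joint passes its speed limit or range.

## Working session

There is one attempt and no reset: what is moved stays moved. The work goes in short steps, Python scripts to look and compute and a tool call to move; the robot and the scene stay as the last step left them, time stands still between calls to the robot, and variables do not carry over. Pictures are saved under pics/ and viewed, and the job is handed in when it is done.

Besides the shell and the picture viewer there is one more tool, called by a JSON object that holds its "fn" and its "kwargs", one argument or row to a line. play_rows: Moves the arm, as the interface text tells. Its arguments: {"type":"object","properties":{"series":{"type":"array","items":{"type":"array","items":{"type":"number"}}},"grip_force":{"type":"number"}},"required":["series"]}

```bash
ls -la; mkdir -p pics; python3 - <<'E'
from rig import robot, eyes, ticket
import cv2
print(robot.get_obs())
for n in ["scene","top"]:
    im=eyes.camera(n); cv2.imwrite(f"pics/{n}0.png",im[:,:,::-1]); p=eyes.camera_params(n); print(n,p)
E
```

```text
total 12
drwxr-xr-x  3 agent agent 4096 Dec  6 22:58 .
drwxr-xr-x 23 root  root  4096 Dec  6 22:58 ..
drwxr-xr-x  2 agent agent 4096 Dec  6 22:58 pics
{'time': 0.0, 'q': array([ 9.67493316e-01,  5.28447012e-01,  1.43388967e+00, -1.39981550e-05,
        1.18138254e+00, -1.78499939e-01]), 'joint_velocities': array([-0.00129083,  0.00099934,  0.00065017,  0.00112539,  0.00063013,
        0.00098596]), 'joint_torque': array([-4.73796626e-04, -4.40047967e+01, -1.76590294e+01,  6.33142982e-02,
        5.82370616e-02, -1.67531516e-04]), 'position': array([0.2571417 , 0.56884574, 0.21578743]), 'tool_rot': array([ 0.69191319, -0.14934413,  0.14877965, -0.69051943]), 'ft_force': array([-0.80719507,  0.11015877,  0.36690317]), 'moment': array([ 0.024298  , -0.00751804,  0.01124792]), 'grip_width': 0.08698351226531316}
scene {'K': array([[375.51805294,   0.        , 312.43002236],
       [  0.        , 375.51805294, 197.66412662],
       [  0.        ,   0.        ,   1.        ]]), 'rvec': array([ 2.34988865,  0.61433189, -0.22609833]), 'tvec': array([-0.48241975, -0.11580992,  1.41977027])}
top {'K': array([[360.8506324 ,   0.        , 320.2182148 ],
       [  0.        , 360.8506324 , 199.70197286],
       [  0.        ,   0.        ,   1.        ]]), 'rvec': array([ 2.14064526, -2.13797331,  0.19367309]), 'tvec': array([0.01105499, 0.52972481, 0.98943705])}
```

View pics/scene0.png

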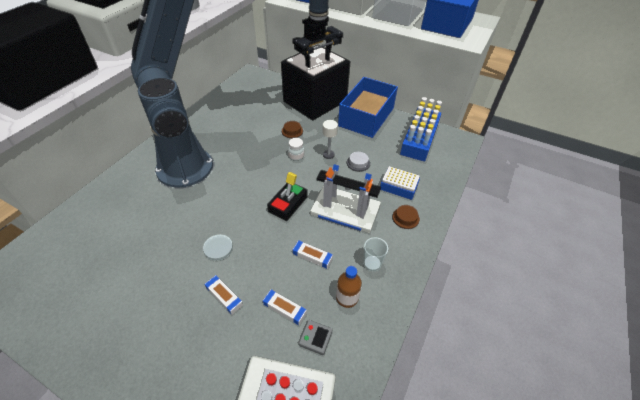

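View pics/top0.png

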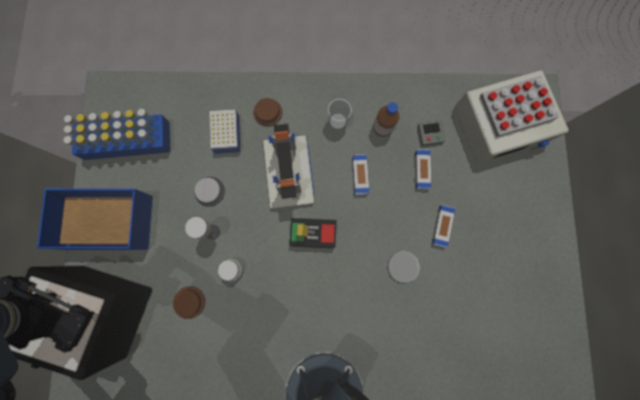

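```bash
cat > h.py <<'E'
import numpy as np, cv2
from rig import robot, eyes, ticket
from scipy.spatial.transform import Rotation as R
def P(n):
    p=eyes.camera_params(n); return p["K"],cv2.Rodrigues(p["rvec"])[0],p["tvec"]
def bp(n,uv,z):
    K,Rm,t=P(n); d=Rm.T@np.linalg.inv(K)@np.array([uv[0],uv[1],1.]); c=-Rm.T@t
    return c+d*(z-c[2])/d[2]
def pj(n,X):
    K,Rm,t=P(n); return cv2.projectPoints(np.atleast_2d(np.array(X,float)),cv2.Rodrigues(Rm)[0],t,K,None)[0][:,0]
def crop(src,out,x0,y0,x1,y1,s):
    im=cv2.imread(src)[y0:y1,x0:x1]; im=cv2.resize(im,None,fx=s,fy=s,interpolation=cv2.INTER_CUBIC)
    for x in range((x0//10+1)*10,x1,10):
        cv2.line(im,((x-x0)*s,0),((x-x0)*s,5),(0,255,255),1)
        if x%20==0: cv2.putText(im,str(x),((x-x0)*s-10,16),0,.38,(0,255,255),1)
    for y in range((y0//10+1)*10,y1,10):
        cv2.line(im,(0,(y-y0)*s),(5,(y-y0)*s),(0,255,255),1)
        if y%20==0: cv2.putText(im,str(y),(7,(y-y0)*s+4),0,.38,(0,255,255),1)
    cv2.imwrite(out,im)
def snap(n,f):
    im=eyes.camera(n); cv2.imwrite(f"pics/{f}.png",im[:,:,::-1]); return im
E
python3 - <<'E'
from h import *
crop("pics/top0.png","pics/t0a.png",340,110,480,250,5)
crop("pics/top0.png","pics/t0b.png",180,90,340,250,5) if 0 else crop("pics/top0.png","pics/t0b.png",170,115,345,290,4)
crop("pics/scene0.png","pics/s0a.png",260,105,420,235,5)
crop("pics/scene0.png","pics/s0b.png",190,230,350,340,5)
for n in["scene","top"]:
    K,Rm,t=P(n);print(-Rm.T@t)
E
```

```text
[ 0.91826353 -0.66517195  0.98804186]
[0.35668674 0.02448298 1.06390386]
```

View pics/t0a.png

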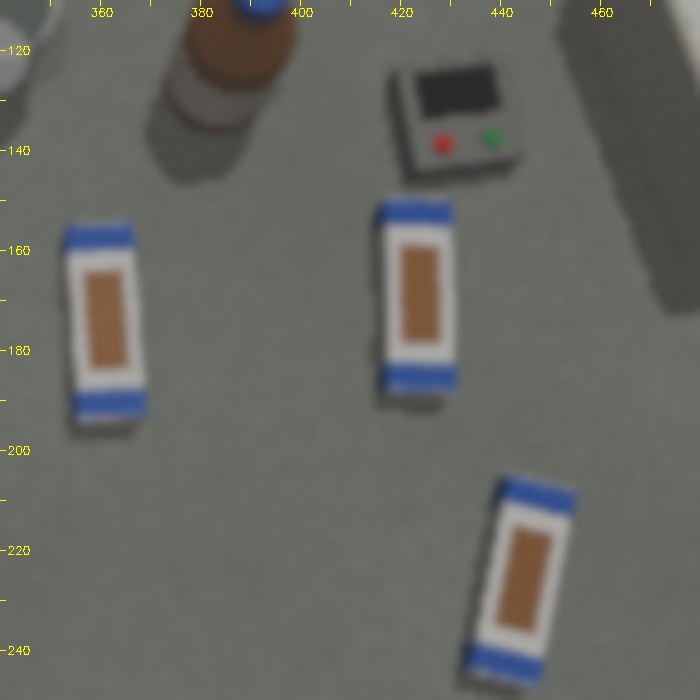

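View pics/t0b.png

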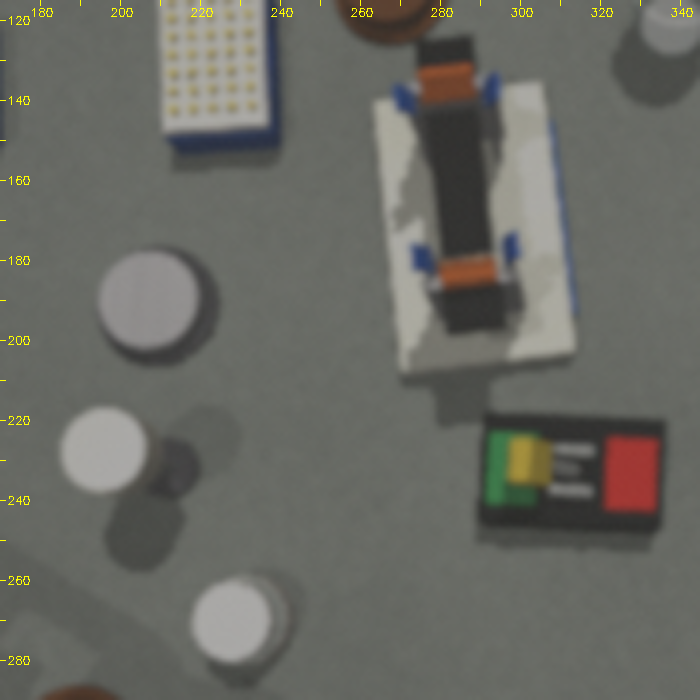

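View pics/s0a.png

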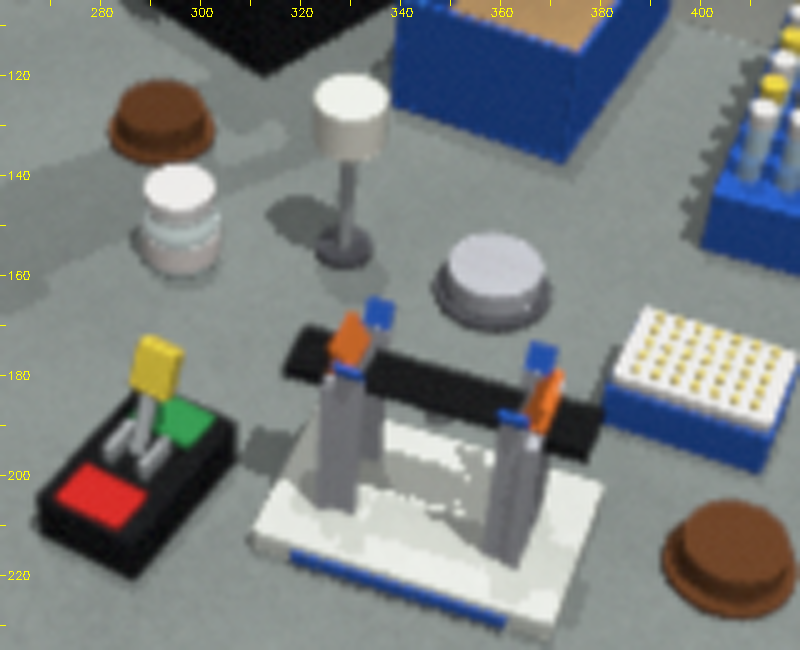

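View pics/s0b.png

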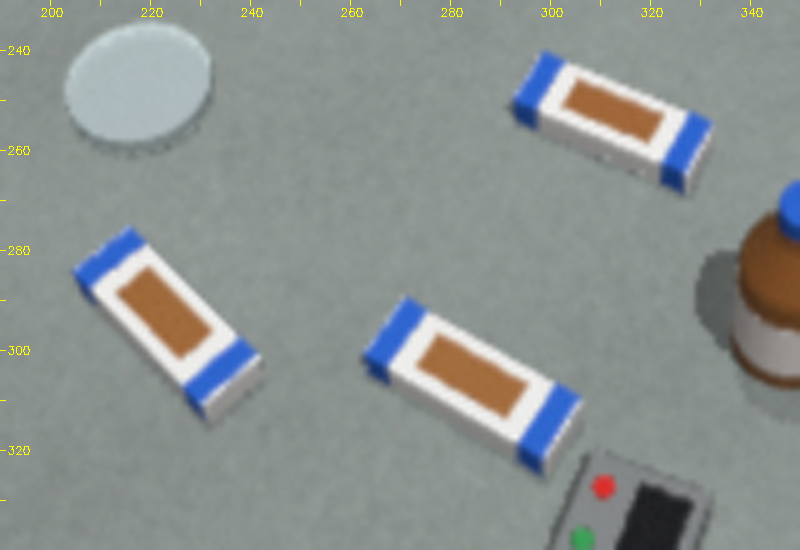

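```bash
cat > meas.py <<'E'
from h import *
from scipy.optimize import least_squares
def fit(obs,x0):
    # obs: list (cam, local xyz, uv)
    def f(x):
        c,s=np.cos(x[2]),np.sin(x[2]); r=[]
        for n,l,uv in obs:
            X=[x[0]+c*l[0]-s*l[1],x[1]+s*l[0]+c*l[1],l[2]]
            r+=list(pj(n,X)[0]-uv)
        return np.array(r)
    s=least_squares(f,x0,loss='soft_l1'); return s.x,f(s.x).reshape(-1,2)
E
python3 - <<'E'
from meas import *
T=lambda x,y:(170+x/4,115+y/4)
S=lambda x,y:(260+x/5,105+y/5)
h=.024
mag=[("top",(.105,.065,h),T(373,103)),("top",(.105,-.065,h),T(543,82)),("top",(-.105,-.065,h),T(575,352)),("top",(-.105,.065,h),T(402,372)),
("scene",(-.105,-.065,h),S(252,533)),("scene",(.105,-.065,h),S(552,626)),("scene",(.105,.065,h),S(603,484))]
x,r=fit(mag,[.5,.1,0]); print("mag",x,np.degrees(x[2]));print(r.round(1))
iso=[("top",(.04,.065,.044),T(485,412)),("top",(.04,-.065,.044),T(665,422)),("top",(-.04,-.065,.044),T(660,532)),("top",(-.04,.065,.044),T(480,524)),
("scene",(-.04,-.065,.044),S(38,500)),("scene",(.04,-.065,.044),S(135,567)),("scene",(.04,.065,.044),S(237,428))]
x,r=fit(iso,[.4,.0,0]); print("iso",x,np.degrees(x[2]));print(r.round(1))
A=lambda x,y:(340+x/5,110+y/5); B=lambda x,y:(190+x/5,230+y/5)
# corners order: far-left, far-right, near-right, near-left (top image)
c=[((65,226),(132,222),(147,413),(76,418)),((380,203),(452,203),(457,388),(386,388)),((508,478),(576,494),(542,682),(472,667))]
sc=[((547,52),(712,122),(686,172),(516,100)),None,None]
L=[(.06,.02,h),(.06,-.02,h),(-.06,-.02,h),(-.06,.02,h)]
# scene corners per cassette, same local order (far=+x, left=+y)
sc=[((712,120),(685,170),(514,98),(545,52)),((580,400),(540,468),(367,355),(408,298)),((260,357),(208,408),(75,270),(130,228))]
for i in range(3):
    o=[("top",l,A(*q)) for l,q in zip(L,c[i])]
    s=[("scene",l,B(*q)) for l,q in zip(L,sc[i])]
    for oo in(o,s,o+s):
        x,r=fit(oo,[.5,-.1,0]); print(i,x,np.degrees(x[2]).round(1),np.abs(r).max().round(1))
# round things
print("plinth",bp("top",T(148,300),.03),bp("scene",S(497,265),.03))
print("head",bp("top",T(104,450),.15),bp("scene",S(351,98),.15))
print("foot scene",bp("scene",S(343,248),.005))
print("grip top",bp("top",T(529,460),.106+.005))
for nm,uv,z in[("jar",T(231,622),.07),]: print(nm,bp("top",uv,z))
for nm,uv,z in[("dish",(404,267),.015),("beaker",(339,110),.09),("bottle",(392,108),.15),("timer",(431,133),.022),("tip",(224,130),.056)]: print(nm,bp("top",uv,z))
E
```

```text
mag [0.62017156 0.10547767 0.12722167] 7.289264811416655
[[-0.2 -1.2]
 [ 0.3 -1. ]
 [ 0.9 -0.3]
 [-0.2  0.2]
 [-1.3 -1. ]
 [-0.4 -0.5]
 [ 0.  -0.5]]
iso [ 0.4364684   0.03105006 -0.03332011] -1.9091015885673295
[[-0.2 -0.6]
 [ 0.5 -1.5]
 [ 1.  -0.7]
 [-0.3 -0.2]
 [-1.7 -0.9]
 [-1.  -4.5]
 [-0.3 -1.8]]
0 [ 0.61146127 -0.10938017  0.04830785] 2.8 0.7
0 [ 0.61342186 -0.10844498  0.050322  ] 2.9 0.9
0 [ 0.61231016 -0.1090717   0.04999279] 2.9 1.3
1 [ 0.62699971 -0.29678429 -0.0208902 ] -1.2 1.3
1 [ 0.63173177 -0.298981   -0.06015386] -3.4 1.3
1 [ 0.62975534 -0.29800593 -0.03847297] -2.2 2.3
2 [ 0.45722872 -0.35030202 -0.23700741] -13.6 1.3
2 [ 0.46224457 -0.34942925 -0.24391618] -14.0 0.8
2 [ 0.46039365 -0.34994816 -0.23896038] -13.7 2.3
plinth [0.56003517 0.34080847 0.03      ] [0.56506124 0.34003192 0.03      ]
head [0.43989214 0.3266961  0.15      ] [0.44382288 0.32449582 0.15      ]
foot scene [0.44320799 0.32493851 0.005     ]
grip top [0.43721099 0.05996228 0.111     ]
jar [0.33125652 0.26125597 0.07      ]
dish [ 0.33963114 -0.22885384  0.015     ]
beaker [ 0.78236662 -0.04139038  0.09      ]
bottle [ 0.7626535  -0.18016607  0.15      ]
timer [ 0.73972456 -0.32488635  0.022     ]
tip [0.73349299 0.29279068 0.056     ]
```

```bash
cat >> h.py <<'E'
def st():
    o=robot.get_obs(); Rm=R.from_quat(o["tool_rot"]).as_matrix()
    return o,o["position"],Rm
def go(p,jaw=None,verbose=1):
    """delta in tool axes (in 100mm units) to world p; jaw = desired world angle (deg) of tool z mod 180 -> turn about tool y"""
    o,x,Rm=st()
    a=np.degrees(np.arctan2(Rm[1,2],Rm[0,2]))
    if jaw is not None:
        d=(jaw-a+90)%180-90
        v=-d/180  # about tool y (down)
        Rm=Rm@R.from_rotvec([0,np.radians(-d),0]).as_matrix()
        print("turn y units",round(v,4),"deg",round(d,2),"q6",o["q"][5].round(2))
    print("at",x.round(4),"jaw",a.round(2),"tilt z",Rm[2].round(4),"F",o["ft_force"].round(1),"w",round(o["grip_width"],4),"t",round(o["time"],2))
    if p is not None: print("shift units xyz(after turn)",(Rm.T@(np.array(p)-x)/.1).round(3))
E
python3 - <<'E'
from meas import *
T=lambda x,y:(170+(x+.5)/4-.5,115+(y+.5)/4-.5)
S=lambda x,y:(260+(x+.5)/5-.5,105+(y+.5)/5-.5)
h=.024
mag=[("top",(.105,.065,h),T(373,103)),("top",(.105,-.065,h),T(543,82)),("top",(-.105,-.065,h),T(575,352)),("top",(-.105,.065,h),T(402,372))]
m2=[
("scene",(-.105,-.065,h),S(252,533)),("scene",(.105,-.065,h),S(552,626)),("scene",(.105,.065,h),S(603,484))]
for m in (mag,m2,mag+m2):
    x,r=fit(m,[.5,.1,0]); print("mag",x,np.degrees(x[2]),np.abs(r).max())
iso=[("top",(.04,.065,.044),T(485,412)),("top",(.04,-.065,.044),T(665,422)),("top",(-.04,-.065,.044),T(660,532)),("top",(-.04,.065,.044),T(480,524))]
x,r=fit(iso,[.4,.0,0]); print("iso",x,np.degrees(x[2]))
print("plinth",bp("top",T(148,300),.03),bp("scene",S(497,265),.03))
print("head",bp("top",T(104,450),.15),bp("scene",S(351,98),.15))
print("foot scene",bp("scene",S(343,248),.005))
print("grip top",bp("top",T(529,460),.106+.005))
_,_,Rm=st();print(Rm.round(3))
go([.437,.110,.20],90)
E
```

```text
Traceback (most recent call last):
  File "meas.py", line 11, in fit
    s=least_squares(f,x0,loss='soft_l1'); return s.x,f(s.x).reshape(-1,2)
  File "meas.py", line 9, in f
    r+=list(pj(n,X)[0]-uv)
            ~~^^^^^
  File "h.py", line 10, in pj
    K,Rm,t=P(n); return cv2.projectPoints(np.atleast_2d(np.array(X,float)),cv2.Rodrigues(Rm)[0],t,K,None)[0][:,0]
           ~^^^
  File "h.py", line 5, in P
    p=eyes.camera_params(n); return p["K"],cv2.Rodrigues(p["rvec"])[0],p["tvec"]
ValueError: time passes only in moves, steps and waits
```

```bash
sed -i 's/^def P(n):/import functools\n@functools.cache\ndef P(n):/' h.py
cat > m1.py <<'E'
from meas import *
T=lambda x,y:(170+(x+.5)/4-.5,115+(y+.5)/4-.5)
S=lambda x,y:(260+(x+.5)/5-.5,105+(y+.5)/5-.5)
h=.024
mag=[("top",(.105,.065,h),T(373,103)),("top",(.105,-.065,h),T(543,82)),("top",(-.105,-.065,h),T(575,352)),("top",(-.105,.065,h),T(402,372))]
m2=[
("scene",(-.105,-.065,h),S(252,533)),("scene",(.105,-.065,h),S(552,626)),("scene",(.105,.065,h),S(603,484))]
for m in (mag,m2,mag+m2):
    x,r=fit(m,[.5,.1,0]); print("mag",x,np.degrees(x[2]),np.abs(r).max())
iso=[("top",(.04,.065,.044),T(485,412)),("top",(.04,-.065,.044),T(665,422)),("top",(-.04,-.065,.044),T(660,532)),("top",(-.04,.065,.044),T(480,524))]
x,r=fit(iso,[.4,.0,0]); print("iso",x,np.degrees(x[2]))
print("plinth",bp("top",T(148,300),.03),bp("scene",S(497,265),.03))
print("head",bp("top",T(104,450),.15),bp("scene",S(351,98),.15))
print("foot scene",bp("scene",S(343,248),.005))
print("grip top",bp("top",T(529,460),.106+.005))
_,_,Rm=st();print(Rm.round(3))
go([.437,.110,.20],90)
E
python3 m1.py
```

```text
mag [0.6195844  0.10704756 0.12515826] 7.171039784181678 0.7506470210861949
mag [0.62078864 0.10452732 0.13611507] 7.79881893847019 0.8292814682423
mag [0.62007798 0.10644157 0.12729562] 7.293501890357327 0.9569998336261278
iso [ 0.43544127  0.03278348 -0.04706322] -2.696523824480583
plinth [0.56114347 0.34195322 0.03      ] [0.56282432 0.34132024 0.03      ]
head [0.44083897 0.32769367 0.15      ] [0.44149303 0.32585475 0.15      ]
foot scene [0.44077599 0.32622828 0.005     ]
grip top [0.43819973 0.06096011 0.111     ]
[[ 0.911 -0.001  0.412]
 [-0.412 -0.002  0.911]
 [-0.    -1.    -0.002]]
turn y units -0.1352 deg 24.34 q6 -0.18
at [0.2572 0.5689 0.2158] jaw 65.66 tilt z [-0.0011 -1.     -0.0017] F [0.4 0.4 0.8] w 0.0873 t 0.1
shift units xyz(after turn) [ 1.799  0.164 -4.589]
```

{"fn": "play_rows", "kwargs": {
  "series": [
    [0, 0, 0, 0, 0, -0.0338, 0],
    [0, 0, 0, 0, 0, -0.0338, 0],
    [0, 0, 0, 0, 0, -0.0338, 0],
    [0, 0, 0, 0, 0, -0.0338, 0]
  ]
}}

```text
time: 0.43
position: [0.2573, 0.5691, 0.2162]
tool_rot: [0.707, 0.002, -0.002, -0.707]
ft_force: [-0.4, -0.2, -0.3]
grip_width: 0.0682
```

{"fn": "play_rows", "kwargs": {
  "series": [
    [0, 0.15, 0, -0.38, 0, 0, 0],
    [0, 0.15, 0, -0.38, 0, 0, 0],
    [0, 0.15, 0, -0.38, 0, 0, 0],
    [0, 0.15, 0, -0.38, 0, 0, 0],
    [0, 0.15, 0, -0.38, 0, 0, 0],
    [0, 0.15, 0, -0.38, 0, 0, 0],
    [0, 0.15, 0, -0.38, 0, 0, 0],
    [0, 0.15, 0, -0.38, 0, 0, 0],
    [0, 0.15, 0, -0.38, 0, 0, 0],
    [0, 0.15, 0, -0.38, 0, 0, 0],
    [0, 0.15, 0, -0.38, 0, 0, 0],
    [0, 0.15, 0, -0.38, 0, 0, 0]
  ]
}}

```text
time: 1.43
position: [0.4375, 0.1115, 0.2167]
tool_rot: [-0.707, 0.0, 0.0, 0.707]
ft_force: [0.3, 0.6, -0.4]
grip_width: 0.0008
```

```bash
python3 - <<'E'
from h import *
go([.437,.110,.125],90)
E
```

```text
turn y units -0.0 deg 0.0 q6 -1.57
at [0.4375 0.1115 0.2167] jaw 90.0 tilt z [-4.e-04 -1.e+00  1.e-04] F [ 0.3  0.6 -0.4] w 0.0008 t 1.43
shift units xyz(after turn) [-0.005  0.917 -0.015]
```

{"fn": "play_rows", "kwargs": {
  "series": [
    [0, 0, 0.3, 0, 0, 0, 0],
    [0, 0, 0.3, 0, 0, 0, 0],
    [0, 0, 0.32, 0, 0, 0, 0],
    [0, 0, 0, 0, 0, 0, 0],
    [0, 0, 0, -0.15, 0, 0, 0],
    [0, 0, 0, -0.15, 0, 0, 0],
    [0, 0, 0, -0.15, 0, 0, 0],
    [0, 0, 0, -0.15, 0, 0, 0],
    [0, 0, 0, -0.15, 0, 0, 0],
    [0, 0, 0, 0, 0, 0, 0]
  ]
}}

```text
time: 2.27
position: [0.4386, 0.0368, 0.1261]
tool_rot: [0.707, 0.0, 0.001, -0.707]
ft_force: [-1.0, 0.8, -0.2]
grip_width: 0.0007
```

```bash
python3 - <<'E'
from h import *
snap("scene","s1"); crop("pics/s1.png","pics/s1a.png",230,110,360,230,6)
go([.437,.110,.125],90)
E
```

```text
turn y units -0.0006 deg 0.1 q6 -1.74
at [0.4383 0.0378 0.1259] jaw 89.9 tilt z [ 1.8e-03 -1.0e+00 -3.0e-04] F [-0.4  0.   0. ] w 0.0005 t 2.32
shift units xyz(after turn) [-0.013  0.009  0.722]
```

View pics/s1a.png

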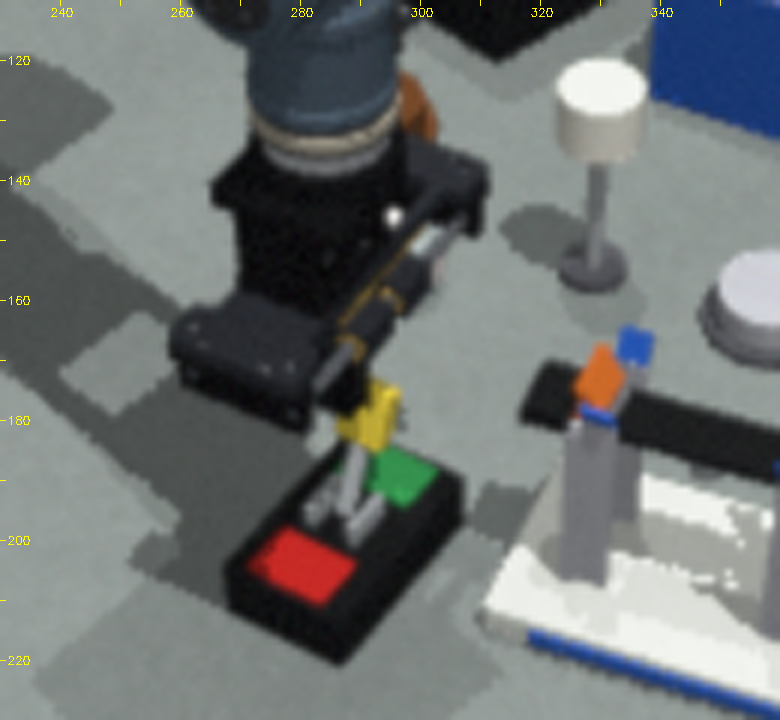

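```bash
python3 - <<'E'
from h import *
print(pj("scene",[[.438,.0378,.10],[.438,.0378,.126],[.437,.06,.106],[.437,.033,.112],[.437,.006,.106],[.436,.033,.05]]))
snap("top","t1"); crop("pics/t1.png","pics/t1a.png",270,170,390,270,6)
E
```

```text
[[287.60791157 183.69870442]
 [287.2501118  178.10854238]
 [290.81825748 178.07903398]
 [286.40033251 181.95997436]
 [282.04185804 188.54193453]
 [287.00776885 194.67077142]]
```

View pics/t1a.png

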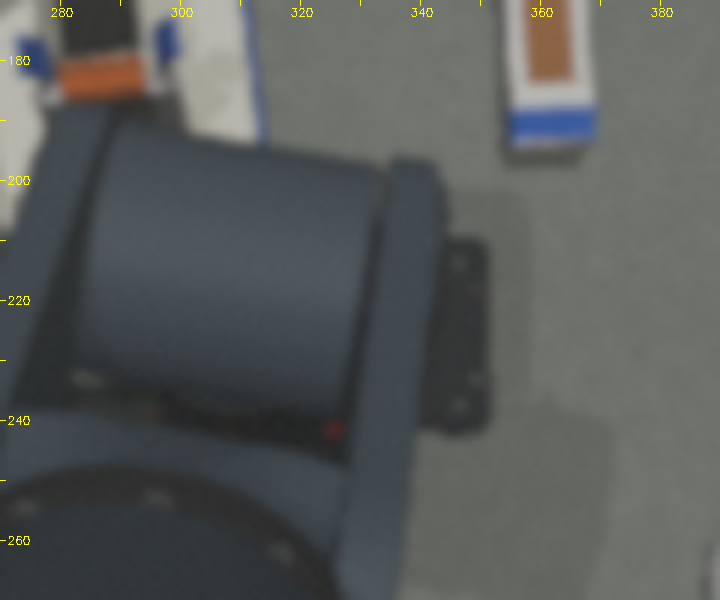

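```bash
python3 - <<'E'
from h import *
crop("pics/s1.png","pics/s1b.png",265,155,315,215,12)
crop("pics/s0.png","pics/s0c.png",265,155,315,215,12) if 0 else crop("pics/scene0.png","pics/s0c.png",265,155,315,215,12)
a=cv2.imread("pics/s1b.png");b=cv2.imread("pics/s0c.png")
c=np.hstack([a,b]);cv2.imwrite("pics/cmp.png",cv2.resize(c,None,fx=.66,fy=.66)) ; print(c.shape)
E
```

```text
(720, 1200, 3)
```

View pics/cmp.png

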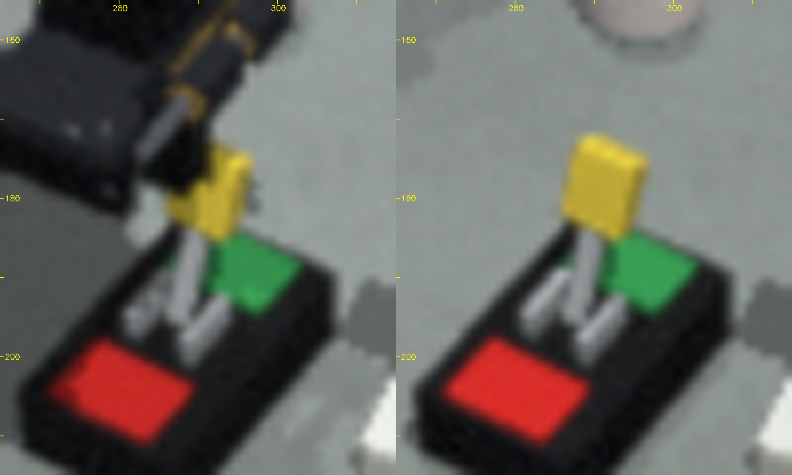

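```bash
python3 - <<'E'
from h import *
snap("scene","s2"); crop("pics/s2.png","pics/s2b.png",255,145,325,215,10)
go([.437,.110,.125],90)
E
```

```text
turn y units -0.0001 deg 0.01 q6 -1.74
at [0.4378 0.0388 0.1256] jaw 89.99 tilt z [ 1.1e-03 -1.0e+00  1.0e-04] F [-0.8 -0.2  0.1] w 0.0003 t 2.42
shift units xyz(after turn) [-0.008  0.006  0.712]
```

View pics/s2b.png

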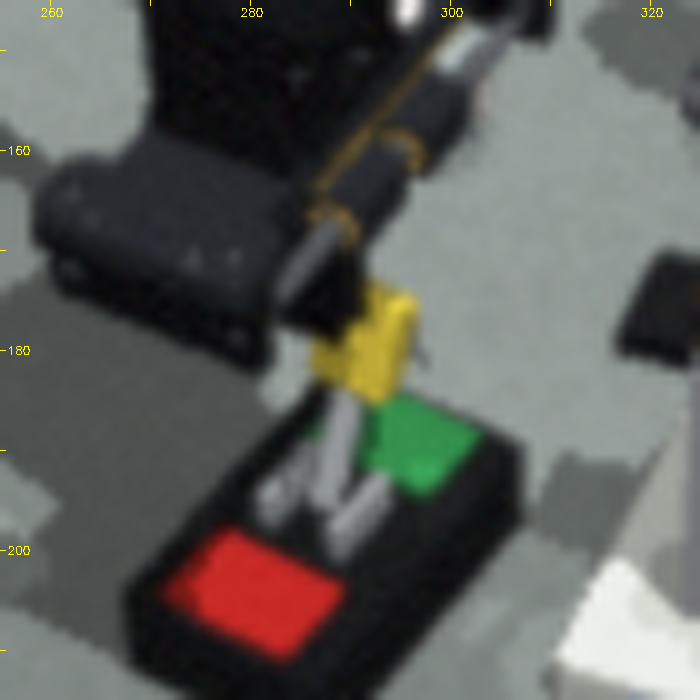

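```bash
python3 - <<'E'
from h import *
im=cv2.imread("pics/s2.png")
x0,y0,s=255,145,10
im=cv2.resize(im[y0:215,x0:325],None,fx=s,fy=s,interpolation=cv2.INTER_CUBIC)
def box(c,h,col,Rm=np.eye(3)):
    P=[np.array(c)+Rm@(np.array([a,b,d])*h) for a in(-1,1) for b in(-1,1) for d in(-1,1)]
    q=((pj("scene",P)-[x0,y0]+.5)*s-.5).astype(int)
    for i in range(8):
        for k in(1,2,4):
            if not i&k: cv2.line(im,tuple(map(int,q[i])),tuple(map(int,q[i|k])),col,1)
box([.438,.0388,.13],np.array([.0095,.015,.03]),(255,0,255))
for a,col in((.45,(0,255,0)),(0,(255,255,0)),(-.45,(0,0,255))):
    Rm=R.from_euler('x',-a).as_matrix()
    box(np.array([.4365,.033,.05])+Rm@[0,0,.062],np.array([.015,.008,.018]),col,Rm)
cv2.imwrite("pics/ov.png",im)
E
```

```text
(no output)
```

View pics/ov.png

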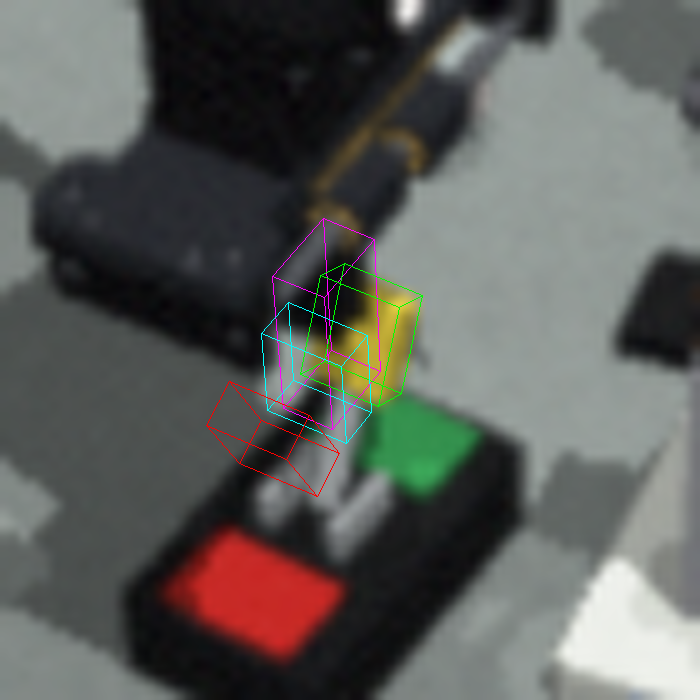

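{"fn": "play_rows", "kwargs": {
  "series": [
    [0, 0, -0.3, 0, 0, 0, 0],
    [0, 0, -0.3, 0, 0, 0, 0],
    [0, 0, -0.3, 0, 0, 0, 0],
    [0, 0, 0, 0, 0, 0, 0]
  ]
}}

```text
time: 2.75
position: [0.441, 0.039, 0.2199]
tool_rot: [0.708, 0.005, 0.003, -0.707]
ft_force: [1.1, -0.4, 0.4]
grip_width: -0.0002
```

```bash
python3 - <<'E'
from h import *
snap("scene","s3"); crop("pics/s3.png","pics/s3b.png",235,105,335,215,7)
go([.437,.110,.125],90)
E
```

```text
turn y units 0.0005 deg -0.09 q6 -1.74
at [0.4396 0.0391 0.2178] jaw 90.09 tilt z [ 0.0077 -1.     -0.0011] F [-0.2  0.1 -0.3] w 0.0006 t 2.8
shift units xyz(after turn) [-0.033  0.927  0.71 ]
```

View pics/s3b.png

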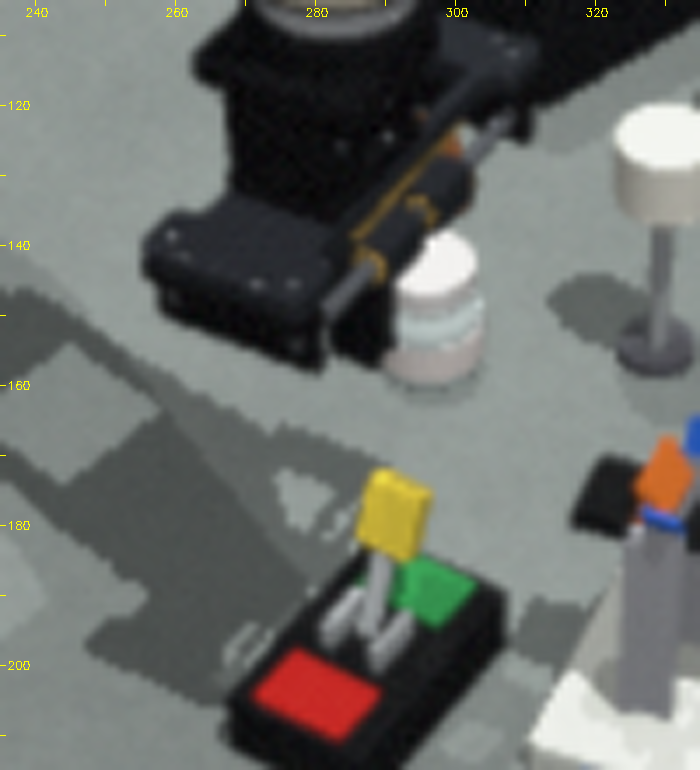

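```bash
python3 - <<'E'
from h import *
print(pj("scene",[[.4396,.0391,.193],[.4396,.0391,.218],[.4396,.0391,.25]]))
im=cv2.imread("pics/s3.png");
crop("pics/s3.png","pics/s3c.png",265,120,315,170,14)
E
```

```text
[[286.9370535  162.76029228]
 [286.56126781 156.71732719]
 [286.06185794 148.68637639]]
```

View pics/s3c.png

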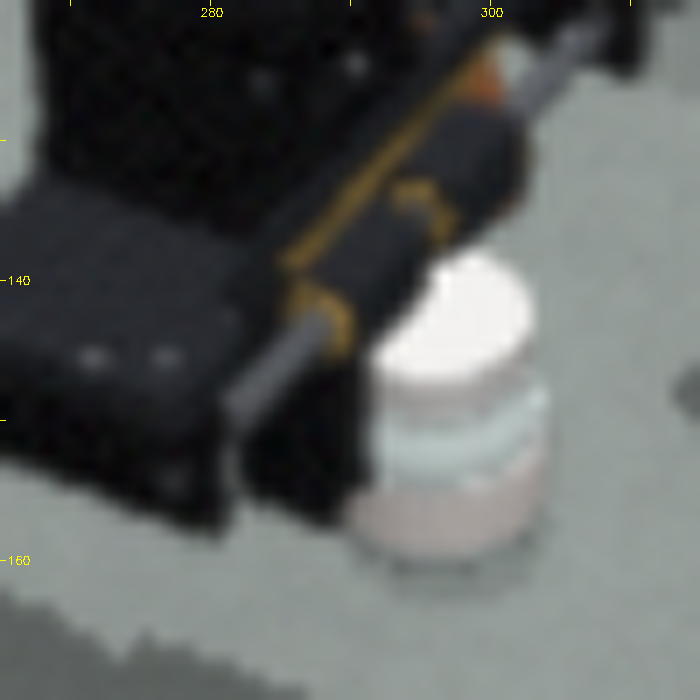

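```bash
python3 - <<'E'
from h import *
print(pj("scene",[[0,0,0],[.09,0,0],[-.09,0,0],[0,.09,0],[0,-.09,0]]),pj("top",[[0,0,0]]))
print(getattr(robot,"nose_length",None),[a for a in dir(robot) if a[0]!='_'])
E
```

```text
[[184.83379939 167.03331415]
 [203.40271308 175.33881321]
 [167.00351761 159.05819019]
 [200.56310735 153.16249057]
 [167.90142972 181.96505261]] [[324.25000215 392.89418676]]
0.025 ['Unreachable', 'get_obs', 'nose_length']
```

View pics/s3.png

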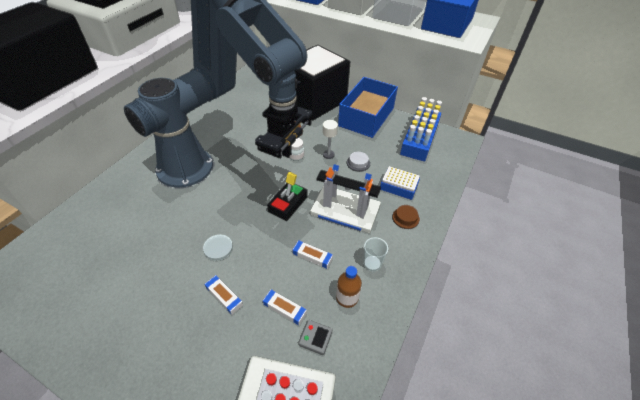

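```bash
cat > ov.py <<'E'
from h import *
def overlay(src,out,n,boxes,win,s):
    x0,y0,x1,y1=win
    im=cv2.resize(cv2.imread(src)[y0:y1,x0:x1],None,fx=s,fy=s,interpolation=cv2.INTER_CUBIC)
    for c,h,col,Rm in boxes:
        Pp=[np.array(c)+Rm@(np.array([a,b,d])*h) for a in(-1,1) for b in(-1,1) for d in(-1,1)]
        q=((pj(n,Pp)-[x0,y0]+.5)*s-.5).astype(int)
        for i in range(8):
            for k in(1,2,4):
                if not i&k: cv2.line(im,tuple(map(int,q[i])),tuple(map(int,q[i|k])),col,1)
    cv2.imwrite(out,im)
def tool(w,x=None,Rm=None):
    o,xx,RR=st(); x=xx if x is None else x; Rm=RR if Rm is None else Rm
    g=[]
    for sg in(1,-1):
        g.append((x+Rm@[0,-.01,sg*(w/2+.0075)],np.array([.0095,.035,.0075]),(255,0,255),Rm))
    g.append((x+Rm@[0,-.045-.03,0],np.array([.0375,.03,.095]),(0,255,255),Rm))
    return g
E
python3 - <<'E'
from ov import *
overlay("pics/s3.png","pics/ov2.png","scene",tool(0),(225,80,335,190),7)
E
```

View pics/ov2.png

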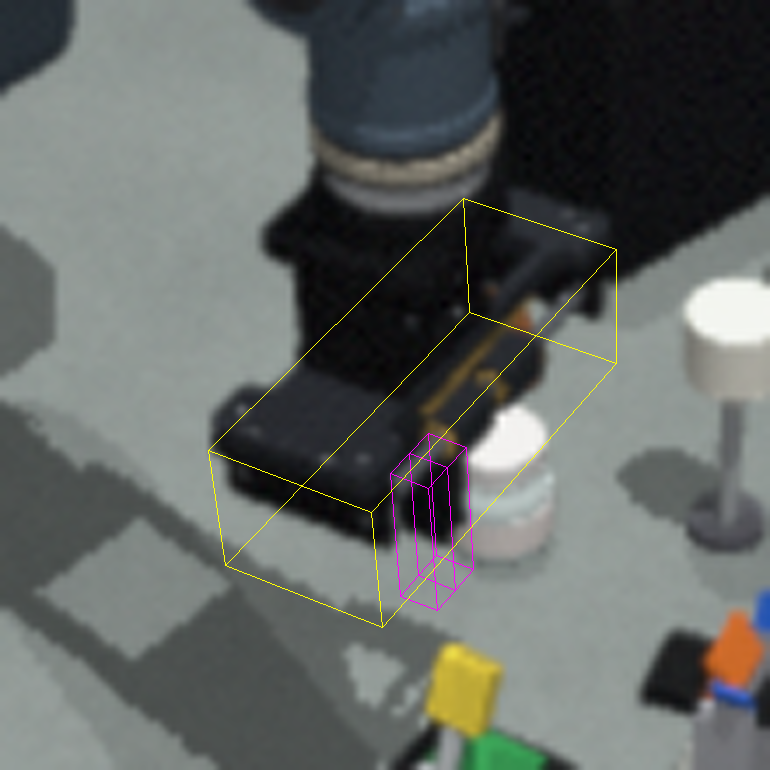

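```bash
python3 - <<'E'
from ov import *
Rm=np.array([[1,0,0],[0,0,1],[0,-1,0.]])
overlay("pics/t1.png","pics/ov3.png","top",tool(0,np.array([.438,.0388,.126]),Rm),(250,150,390,270),6)
print(bp("top",(351,226),.17),bp("top",(351,226),.21),bp("top",(351,226),.25))
E
```

```text
[ 0.44231651 -0.06321772  0.17      ] [ 0.43848479 -0.05929333  0.21      ] [ 0.43465307 -0.05536894  0.25      ]
```

View pics/ov3.png

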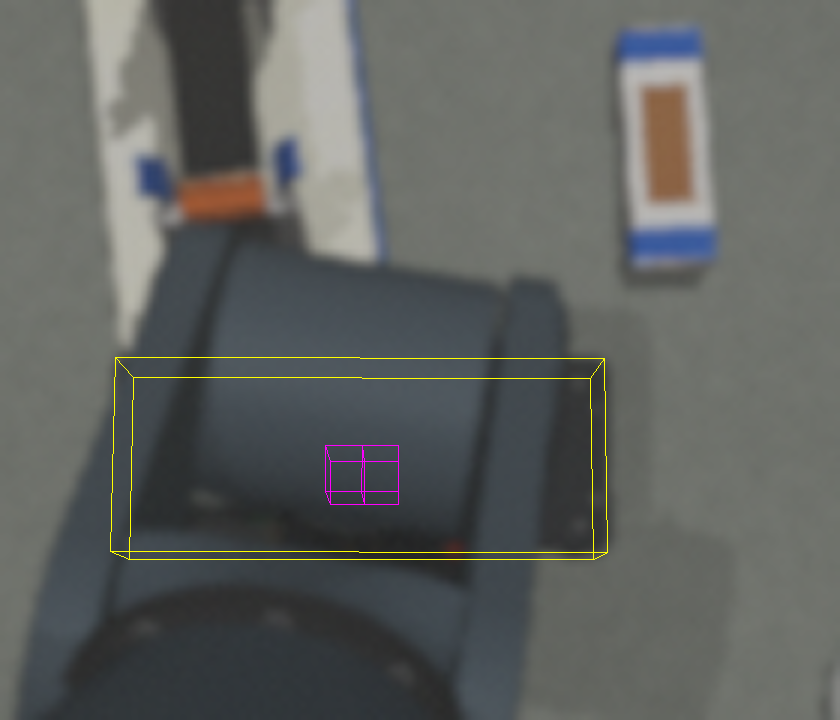

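{"fn": "play_rows", "kwargs": {
  "series": [
    [0, 0, 0, -0.3, 0, 0, 0],
    [0, 0, 0, -0.3, 0, 0, 0],
    [0, 0, 0, -0.3, 0, 0, 0],
    [0, 0, 0, -0.3, 0, 0, 0],
    [0, 0, 0, -0.3, 0, 0, 0],
    [0, 0, 0, -0.2, 0, 0, 0],
    [0, 0, 0.3, 0, 0, 0, 0],
    [0, 0, 0.3, 0, 0, 0, 0],
    [0, 0, 0.3, 0, 0, 0, 0],
    [0, 0, 0.3, 0, 0, 0, 0],
    [0, 0, 0.3, 0, 0, 0, 0],
    [0, 0, 0, 0, 0, 0, 0]
  ]
}}

```text
time: 3.8
position: [0.4335, -0.1287, 0.0597]
tool_rot: [-0.705, 0.004, 0.004, 0.71]
ft_force: [-1.1, 0.1, 0.1]
grip_width: 0.0002
```

```bash
python3 - <<'E'
from ov import *
go([.437,.110,.125],90)
snap("scene","s4")
overlay("pics/s4.png","pics/ov4.png","scene",tool(0),(200,120,330,250),6)
E
```

```text
turn y units 0.0001 deg -0.02 q6 -2.11
at [ 0.4335 -0.1287  0.0597] jaw 90.02 tilt z [-0.0114 -0.9999  0.0069] F [-1.1  0.1  0.1] w 0.0002 t 3.8
shift units xyz(after turn) [ 0.028 -0.637  2.392]
```

View pics/ov4.png

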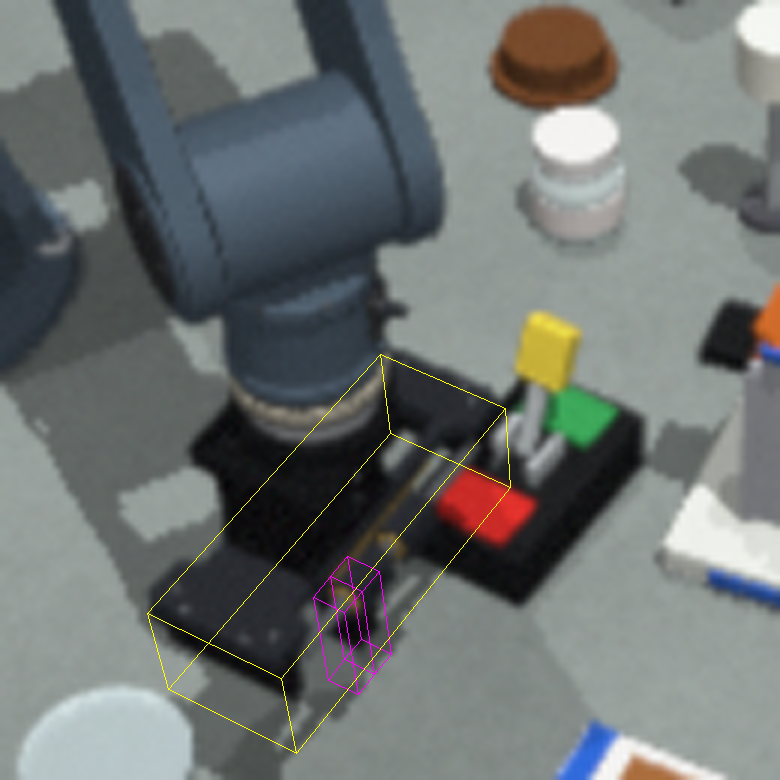

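{"fn": "play_rows", "kwargs": {
  "series": [
    [0, 0, 0.08, 0, 0, 0, 0],
    [0, 0, 0.08, 0, 0, 0, 0],
    [0, 0, 0.08, 0, 0, 0, 0],
    [0, 0, 0, 0, 0, 0, 0]
  ]
}}

```text
time: 4.18
position: [0.4376, -0.1315, 0.0406]
tool_rot: [0.707, 0.0, 0.0, -0.707]
ft_force: [-0.6, 0.2, -0.1]
grip_width: 0.0005
```

{"fn": "play_rows", "kwargs": {
  "series": [
    [0, 0, 0.04, 0, 0, 0, 0],
    [0, 0, 0.04, 0, 0, 0, 0],
    [0, 0, 0, 0, 0, 0, 0]
  ]
}}

```text
time: 4.43
position: [0.4375, -0.1316, 0.0326]
tool_rot: [0.707, -0.0, 0.0, -0.707]
ft_force: [-0.3, 0.5, 0.7]
grip_width: 0.0004
```

{"fn": "play_rows", "kwargs": {
  "series": [
    [0, 0, 0.03, 0, 0, 0, 0],
    [0, 0, 0, 0, 0, 0, 0]
  ]
}}

```text
time: 4.6
position: [0.4375, -0.1316, 0.0296]
tool_rot: [-0.707, 0.0, 0.0, 0.707]
ft_force: [-0.1, 0.1, 0.8]
grip_width: 0.0003
```

```bash
python3 - <<'E'
from ov import *
snap("scene","s5")
overlay("pics/s5.png","pics/ov5.png","scene",tool(0),(230,180,290,250),10)
crop("pics/s5.png","pics/s5b.png",230,180,290,250,10)
E
```

```text
(no output)
```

View pics/ov5.png

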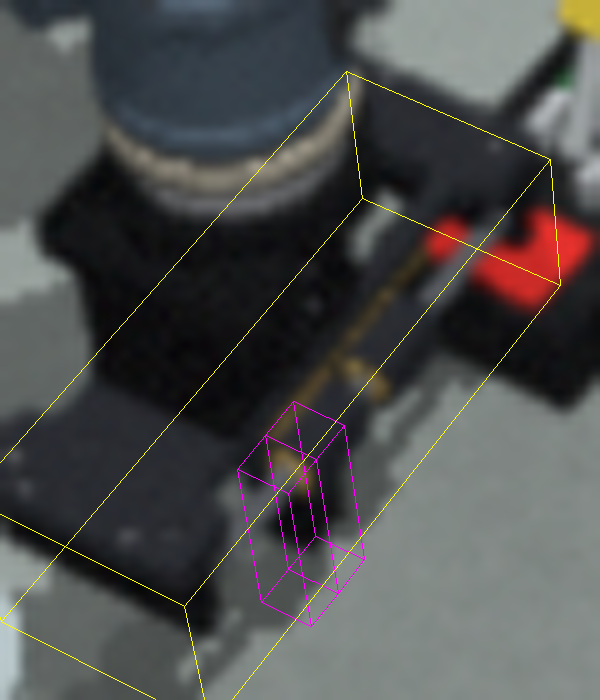

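View pics/s5b.png

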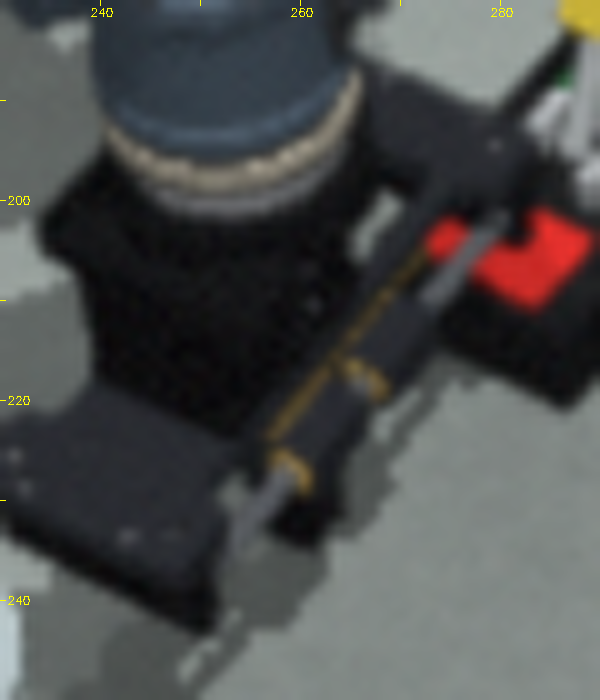

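{"fn": "play_rows", "kwargs": {
  "series": [
    [0, 0, 0.03, 0, 0, 0, 0],
    [0, 0, 0, 0, 0, 0, 0],
    [0, 0, 0.02, 0, 0, 0, 0],
    [0, 0, 0, 0, 0, 0, 0]
  ]
}}

```text
time: 4.98
position: [0.4374, -0.1315, 0.0245]
tool_rot: [-0.707, 0.0, 0.0, 0.707]
ft_force: [-0.2, -0.0, 0.3]
grip_width: 0.0006
```

{"fn": "play_rows", "kwargs": {
  "series": [
    [0, 0, 0.03, 0, 0, 0, 0],
    [0, 0, 0, 0, 0, 0, 0]
  ]
}}

```text
time: 5.15
position: [0.4374, -0.1315, 0.0214]
tool_rot: [-0.707, 0.0, 0.0, 0.707]
ft_force: [0.6, -1.0, -0.1]
grip_width: 0.0002
```

{"fn": "play_rows", "kwargs": {
  "series": [
    [0, 0, 0.03, 0, 0, 0, 0],
    [0, 0, 0, 0, 0, 0, 0]
  ]
}}

```text
time: 5.32
position: [0.4374, -0.1315, 0.0184]
tool_rot: [-0.707, 0.0, 0.0, 0.707]
ft_force: [0.4, -0.5, -0.6]
grip_width: 0.0005
```

{"fn": "play_rows", "kwargs": {
  "series": [
    [0, 0, 0.03, 0, 0, 0, 0],
    [0, 0, 0, 0, 0, 0, 0],
    [0, 0, 0.03, 0, 0, 0, 0],
    [0, 0, 0, 0, 0, 0, 0]
  ]
}}

```text
time: 5.65
position: [0.4373, -0.1315, 0.0124]
tool_rot: [-0.707, 0.0, 0.0, 0.707]
ft_force: [-1.2, -0.4, -0.1]
grip_width: 0.0001
```

{"fn": "play_rows", "kwargs": {
  "series": [
    [0, 0, 0.03, 0, 0, 0, 0],
    [0, 0, 0, 0, 0, 0, 0]
  ]
}}

```text
time: 5.82
position: [0.4374, -0.1315, 0.0094]
tool_rot: [-0.707, 0.0, 0.0, 0.707]
ft_force: [0.5, 0.8, 0.8]
grip_width: 0.0007
```

{"fn": "play_rows", "kwargs": {
  "series": [
    [0, 0, 0.03, 0, 0, 0, 0],
    [0, 0, 0, 0, 0, 0, 0]
  ]
}}

```text
time: 5.98
position: [0.4374, -0.1315, 0.0064]
tool_rot: [-0.707, 0.0, 0.0, 0.707]
ft_force: [-0.6, 0.7, -0.7]
grip_width: 0.0006
```

```bash
python3 - <<'E'
from ov import *
go([.4374,-.1315,.0],90)
snap("scene","s6")
crop("pics/s6.png","pics/s6b.png",230,180,290,250,10)
E
```

```text
turn y units -0.0 deg 0.0 q6 -2.11
at [ 0.4374 -0.1315  0.0064] jaw 90.0 tilt z [-4.e-04 -1.e+00  2.e-04] F [-0.6  0.7 -0.7] w 0.0006 t 5.98
shift units xyz(after turn) [0.    0.064 0.   ]
```

View pics/s6b.png

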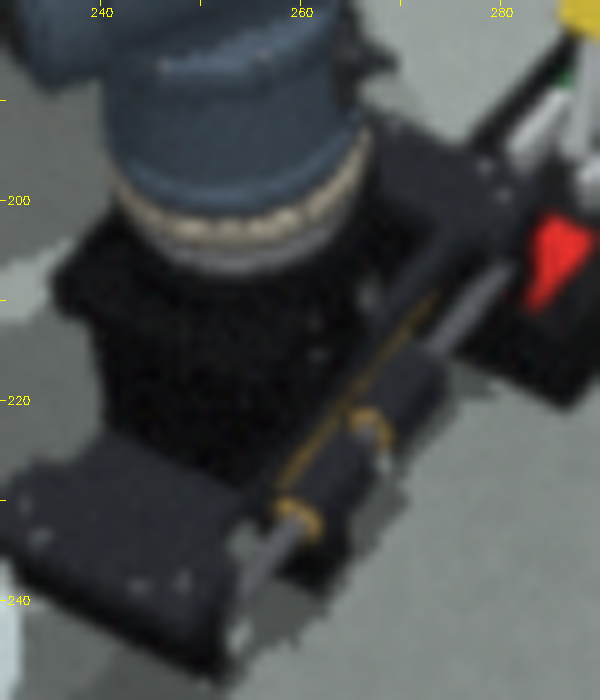

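{"fn": "play_rows", "kwargs": {
  "series": [
    [0, 0, 0.03, 0, 0, 0, 0],
    [0, 0, 0, 0, 0, 0, 0]
  ]
}}

```text
time: 6.2
position: [0.4374, -0.1315, 0.0034]
tool_rot: [-0.707, 0.0, 0.0, 0.707]
ft_force: [0.2, -1.0, 0.6]
grip_width: 0.0
```

{"fn": "play_rows", "kwargs": {
  "series": [
    [0, 0, 0.03, 0, 0, 0, 0],
    [0, 0, 0, 0, 0, 0, 0]
  ]
}}

```text
time: 6.37
position: [0.4374, -0.1315, 0.0004]
tool_rot: [-0.707, 0.0, 0.0, 0.707]
ft_force: [-0.9, -0.3, -1.0]
grip_width: 0.0007
```

{"fn": "play_rows", "kwargs": {
  "series": [
    [0, 0, 0.03, 0, 0, 0, 0],
    [0, 0, 0, 0, 0, 0, 0]
  ]
}}

```text
time: 6.53
position: [0.4374, -0.1315, -0.0026]
tool_rot: [-0.707, 0.0, 0.0, 0.707]
ft_force: [0.9, -0.5, 0.5]
grip_width: 0.0002
```

{"fn": "play_rows", "kwargs": {
  "series": [
    [0, 0, 0.02, 0, 0, 0, 0],
    [0, 0, 0, 0, 0, 0, 0]
  ]
}}

```text
time: 6.7
position: [0.4374, -0.1315, -0.0045]
tool_rot: [-0.707, 0.0, 0.0, 0.707]
ft_force: [0.1, -0.2, -0.6]
grip_width: 0.0006
```

{"fn": "play_rows", "kwargs": {
  "series": [
    [0, 0, 0.02, 0, 0, 0, 0],
    [0, 0, 0, 0, 0, 0, 0]
  ]
}}

```text
time: 6.87
position: [0.4376, -0.1316, -0.0054]
tool_rot: [0.707, 0.0, 0.0, -0.707]
ft_force: [-1.0, 1.3, 9.0]
grip_width: 0.0004
```

{"fn": "play_rows", "kwargs": {
  "series": [
    [0, 0, -0.1, 0, 0, 0, 0],
    [1, 0, 0, 0, 0, 0, 0],
    [1, 0, 0, 0, 0, 0, 0],
    [1, 0, 0, 0, 0, 0, 0],
    [1, 0, 0, 0, 0, 0, 0],
    [1, 0, 0, 0, 0, 0, 0],
    [1, 0, 0, 0, 0, 0, 0],
    [1, 0, 0, 0, 0, 0, 0],
    [1, 0, 0.06, 0, 0, 0, 0],
    [1, 0, 0, 0, 0, 0, 0]
  ]
}}

```text
time: 7.7
position: [0.4372, -0.1314, -0.003]
tool_rot: [-0.707, 0.0, 0.0, 0.707]
ft_force: [0.4, -0.6, -0.1]
grip_width: 0.0526
```

{"fn": "play_rows", "kwargs": {
  "series": [
    [1, 0, 0.03, 0, 0, 0, 0],
    [1, 0, 0, 0, 0, 0, 0]
  ]
}}

```text
time: 7.87
position: [0.4376, -0.1316, -0.0053]
tool_rot: [0.707, 0.0, 0.0, -0.707]
ft_force: [0.3, 0.4, 0.1]
grip_width: 0.0655
```

{"fn": "play_rows", "kwargs": {
  "series": [
    [1, 0, 0.015, 0, 0, 0, 0],
    [1, 0, 0, 0, 0, 0, 0]
  ]
}}

```text
time: 8.03
position: [0.4388, -0.1338, -0.0054]
tool_rot: [0.709, 0.002, 0.0, -0.706]
ft_force: [-3.9, -10.0, 15.2]
grip_width: 0.0785
```

```bash
python3 - <<'E'
from ov import *
go([.4374,-.1315,.0],90)
snap("top","t6");snap("scene","s7")
o,x,Rm=st()
overlay("pics/t6.png","pics/ov6.png","top",tool(.087,x+[0,0,.03],Rm),(300,180,440,290),6)
overlay("pics/s7.png","pics/ov7.png","scene",tool(.087,x+[0,0,.03],Rm),(200,160,310,270),7)
E
```

```text
turn y units 0.0009 deg -0.16 q6 -2.11
at [ 0.4388 -0.1338 -0.0054] jaw 90.16 tilt z [ 0.0034 -1.     -0.004 ] F [ -3.9 -10.   15.2] w 0.0785 t 8.03
shift units xyz(after turn) [-0.013 -0.054  0.023]
```

View pics/ov6.png

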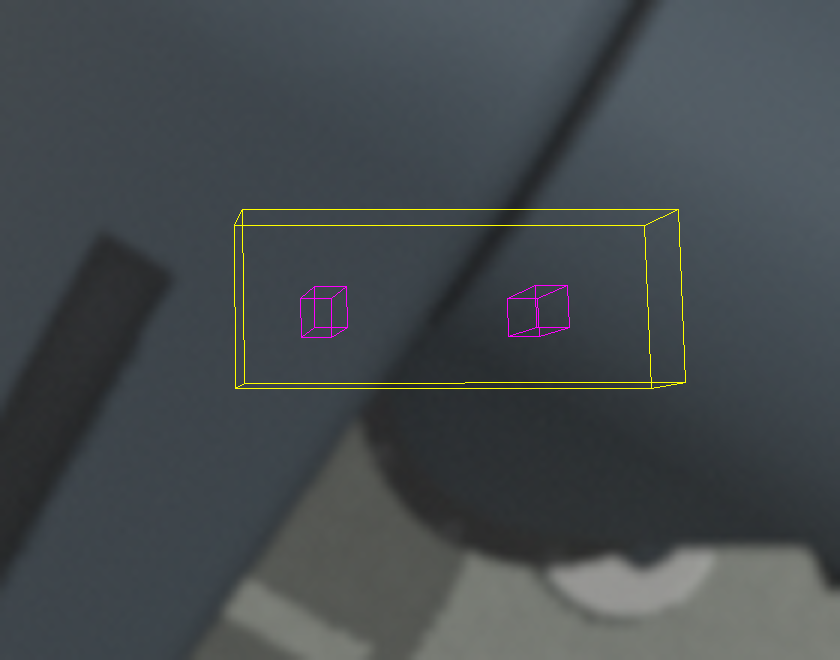

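View pics/ov7.png

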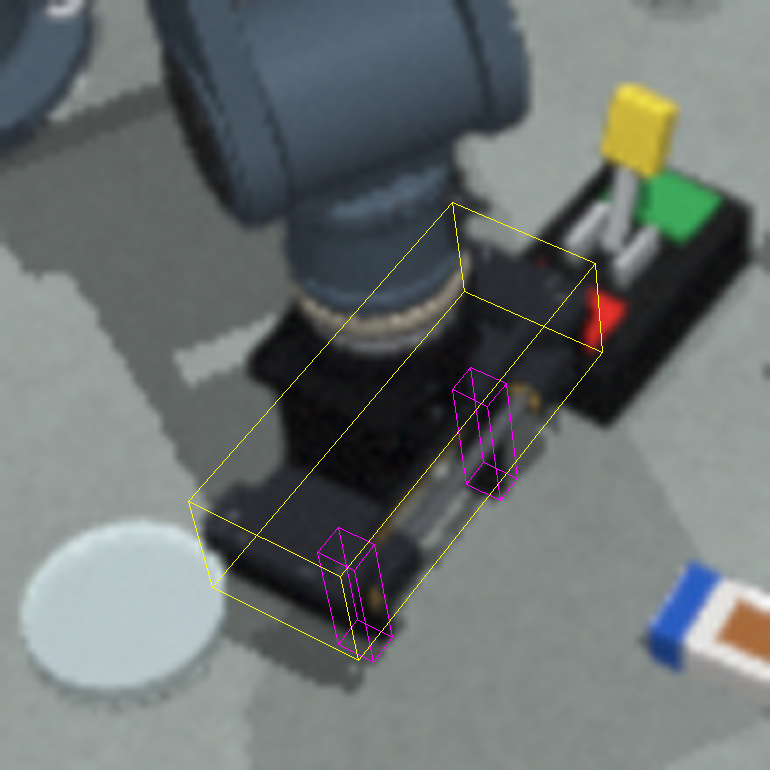

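{"fn": "play_rows", "kwargs": {
  "series": [
    [1, 0, -0.2, 0, 0, 0, 0],
    [1, 0, -0.2, 0, 0, 0, 0],
    [0, 0.1, 0, -0.3, 0, 0, 0],
    [0, 0, 0, -0.3, 0, 0, 0],
    [0, 0, 0, 0, 0, 0, 0],
    [0, 0, 0, 0, 0, 0, 0],
    [0, 0, 0, 0, 0, 0, 0],
    [0, 0, 0, 0, 0, 0, 0],
    [0, 0, 0, 0, 0, 0, 0]
  ]
}}

```text
time: 8.88
position: [0.4467, -0.1902, 0.0329]
tool_rot: [-0.707, 0.0, 0.001, 0.708]
ft_force: [1.2, -1.8, -0.2]
grip_width: 0.0481
```

```bash
python3 - <<'E'
from ov import *
go([.4374,-.1315,.0],90)
snap("scene","s8")
o,x,Rm=st()
overlay("pics/s8.png","pics/ov8.png","scene",tool(0.03,x+[0,0,.03],Rm)+tool(0.03),(190,160,310,280),6)
crop("pics/s8.png","pics/s8b.png",190,160,310,280,6)
E
```

```text
turn y units 0.0003 deg -0.05 q6 -2.21
at [ 0.4467 -0.1902  0.0329] jaw 90.05 tilt z [-0.0016 -1.      0.0013] F [ 1.2 -1.8 -0.2] w 0.0481 t 8.88
shift units xyz(after turn) [-0.093  0.33   0.587]
```

View pics/ov8.png

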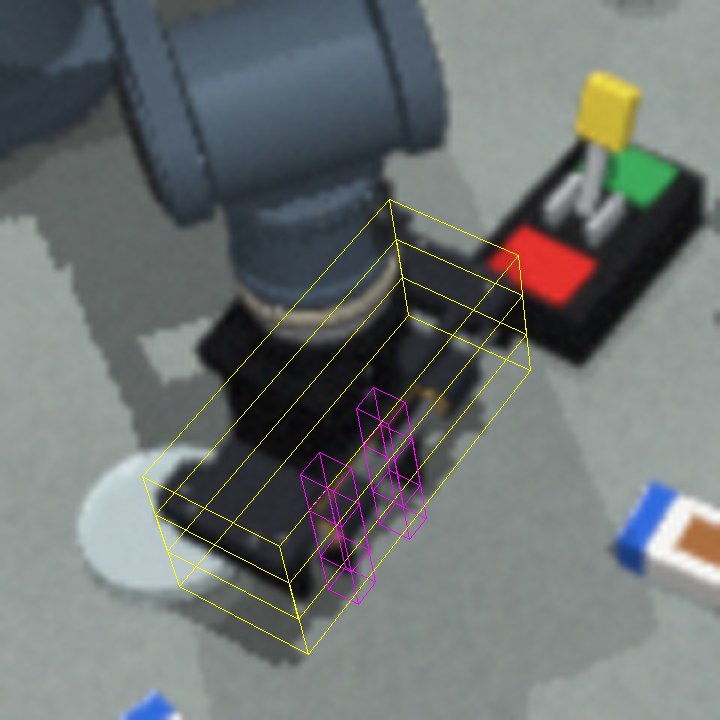

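View pics/s8b.png

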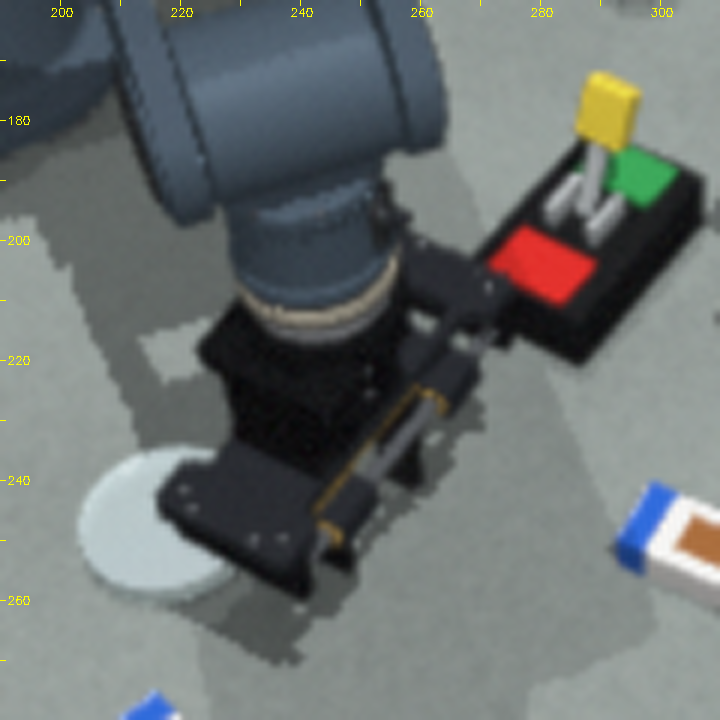

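```bash
python3 - <<'E'
s=open("h.py").read()
s=s.replace('return o,o["position"],Rm','return o,o["position"]+np.array([0,0,.03]),Rm')
open("h.py","w").write(s)
E
python3 - <<'E'
from h import *
go([.437,.110,.22],90)
E
```

```text
turn y units 0.0003 deg -0.06 q6 -2.21
at [ 0.4469 -0.1904  0.063 ] jaw 90.06 tilt z [-0.0013 -1.      0.001 ] F [-0.4  0.6  0.2] w 0.0444 t 8.93
shift units xyz(after turn) [-0.101 -1.567  3.005]
```

{"fn": "play_rows", "kwargs": {
  "series": [
    [0, 0, -0.38, 0, 0, 0, 0],
    [0, 0, -0.38, 0, 0, 0, 0],
    [0, 0, -0.38, 0, 0, 0, 0],
    [0, 0, -0.38, 0, 0, 0, 0],
    [0, -0.1, 0, 0.37, 0, 0, 0],
    [0, 0, 0, 0.38, 0, 0, 0],
    [0, 0, 0, 0.38, 0, 0, 0],
    [0, 0, 0, 0.38, 0, 0, 0],
    [0, 0, 0, 0.38, 0, 0, 0],
    [0, 0, 0, 0.38, 0, 0, 0],
    [0, 0, 0, 0.38, 0, 0, 0],
    [0, 0, 0, 0.38, 0, 0, 0]
  ]
}}

```text
time: 9.93
position: [0.4363, 0.1138, 0.1851]
tool_rot: [-0.707, -0.0, 0.001, 0.707]
ft_force: [1.3, -0.2, 0.1]
grip_width: 0.0004
```

{"fn": "play_rows", "kwargs": {
  "series": [
    [0, 0, 0.3, 0, 0, 0, 0],
    [0, 0, 0.3, 0, 0, 0, 0],
    [0, 0, 0.32, 0, 0, 0, 0],
    [0, 0, 0, 0, 0, 0, 0],
    [0, 0, 0, -0.15, 0, 0, 0],
    [0, 0, 0, -0.15, 0, 0, 0],
    [0, 0, 0, -0.15, 0, 0, 0],
    [0, 0, 0, -0.15, 0, 0, 0],
    [0, 0, 0, -0.15, 0, 0, 0],
    [0, 0, 0, -0.05, 0, 0, 0],
    [0, 0, 0, 0, 0, 0, 0]
  ]
}}

```text
time: 10.85
position: [0.4381, 0.0306, 0.0943]
tool_rot: [0.707, -0.0, 0.001, -0.707]
ft_force: [0.5, 0.6, 0.1]
grip_width: 0.0005
```

```bash
python3 - <<'E'
from h import *
go([.437,.110,.22],90)
snap("scene","s9")
crop("pics/s9.png","pics/s9b.png",230,110,340,220,6)
E
```

```text
turn y units -0.0007 deg 0.12 q6 -1.75
at [0.4381 0.0306 0.1243] jaw 89.88 tilt z [ 1.7e-03 -1.0e+00 -3.0e-04] F [0.5 0.6 0.1] w 0.0005 t 10.85
shift units xyz(after turn) [-0.009 -0.957  0.794]
```

View pics/s9b.png

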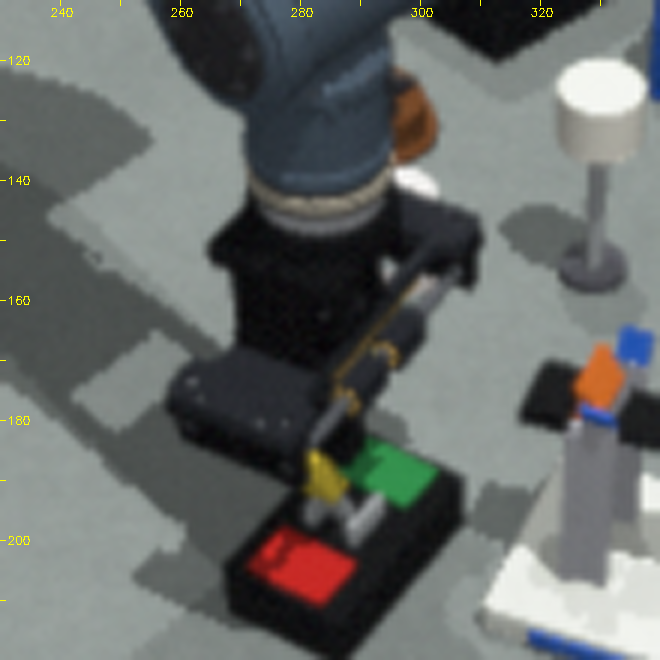

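```bash
cat > cas.py <<'E'
from meas import *
h=.024
A=lambda x,y:(340+(x+.5)/5-.5,110+(y+.5)/5-.5); B=lambda x,y:(190+(x+.5)/5-.5,230+(y+.5)/5-.5)
c=[((65,226),(132,222),(147,413),(76,418)),((380,203),(452,203),(457,388),(386,388)),((508,478),(576,494),(542,682),(472,667))]
L=[(.06,.02,h),(.06,-.02,h),(-.06,-.02,h),(-.06,.02,h)]
sc=[((712,120),(685,170),(514,98),(545,52)),((580,400),(540,468),(367,355),(408,298)),((260,357),(208,408),(75,270),(130,228))]
def amber(im):
    hsv=cv2.cvtColor(im,cv2.COLOR_RGB2HSV)
    m=cv2.inRange(hsv,(6,110,90),(18,255,255))
    n,lab,s,cen=cv2.connectedComponentsWithStats(m)
    return [(cen[i],s[i][4]) for i in range(1,n) if s[i][4]>60]
if __name__=="__main__":
    for i in range(3):
        o=[("top",l,A(*q)) for l,q in zip(L,c[i])]
        s=[("scene",l,B(*q)) for l,q in zip(L,sc[i])]
        for oo in(o,s,o+s):
            x,r=fit(oo,[.5,-.1,0]); print(i,x.round(4),np.degrees(x[2]).round(1),np.abs(r).max().round(1))
    for n,f in(("top","top0"),("scene","scene0"),("scene","s9")):
        for cc,a in amber(cv2.imread(f"pics/{f}.png")[:,:,::-1].copy()): print(f,cc.round(1),a,bp(n,cc,h).round(4))
    go([.613,-.108,.2],92.9)
E
python3 cas.py
```

```text
0 [ 0.6127 -0.1082  0.0485] 2.8 0.7
0 [ 0.6117 -0.1078  0.0502] 2.9 0.8
0 [ 0.6122 -0.1081  0.0491] 2.8 0.9
1 [ 0.6282 -0.2956 -0.0207] -1.2 1.3
1 [ 0.6302 -0.2985 -0.0602] -3.5 1.3
1 [ 0.6295 -0.2971 -0.0407] -2.3 1.8
2 [ 0.4584 -0.3492 -0.2368] -13.6 1.3
2 [ 0.4605 -0.349  -0.2438] -14.0 0.7
2 [ 0.4599 -0.3491 -0.2404] -13.8 1.8
top0 [266.3 108.7] 311 [0.8141 0.1758 0.024 ]
top0 [281.3 135. ] 108 [0.7305 0.1287 0.024 ]
top0 [423.6 167.9] 94 [ 0.6299 -0.2965  0.024 ]
top0 [360.7 173.7] 83 [ 0.6117 -0.1084  0.024 ]
top0 [286.5 182.7] 81 [0.5838 0.1107 0.024 ]
top0 [ 95.3 221. ] 2779 [0.4698 0.6574 0.024 ]
top0 [444.2 225.4] 96 [ 0.4583 -0.3483  0.024 ]
scene0 [368.7 102.2] 414 [0.4472 0.7006 0.024 ]
scene0 [292.7 127.2] 146 [0.2463 0.382  0.024 ]
scene0 [406.9 215.4] 333 [0.8152 0.1686 0.024 ]
scene0 [312.2 251.8] 98 [ 0.6124 -0.1091  0.024 ]
scene0 [349.5 284.7] 334 [ 0.7593 -0.1538  0.024 ]
scene0 [222.3 292.3] 136 [ 0.4589 -0.3498  0.024 ]
scene0 [283.9 304.7] 142 [ 0.6287 -0.2969  0.024 ]
s9 [368.8 102.1] 409 [0.4473 0.7011 0.024 ]
s9 [406.7 215.5] 343 [0.8148 0.1677 0.024 ]
s9 [  7.7 234.5] 243 [-0.252  -0.5219  0.024 ]
s9 [312.  251.8] 96 [ 0.6121 -0.1092  0.024 ]
s9 [349.2 284.9] 348 [ 0.7589 -0.1546  0.024 ]
s9 [222.3 292.3] 136 [ 0.4589 -0.3498  0.024 ]
s9 [283.9 304.7] 142 [ 0.6287 -0.2969  0.024 ]
turn y units -0.0166 deg 2.98 q6 -1.75
at [0.4378 0.0312 0.1241] jaw 89.92 tilt z [ 1.1e-03 -1.0e+00 -1.0e-04] F [ 0.2  0.4 -0.2] w 0.0007 t 10.9
shift units xyz(after turn) [ 1.68  -0.757 -1.479]
```

{"fn": "play_rows", "kwargs": {
  "series": [
    [0, 0, -0.38, 0, 0, 0, 0],
    [0, 0, -0.38, 0, 0, -0.0166, 0],
    [1, 0.28, 0, -0.25, 0, 0, 0],
    [1, 0.28, 0, -0.25, 0, 0, 0],
    [1, 0.28, 0, -0.25, 0, 0, 0],
    [1, 0.28, 0, -0.25, 0, 0, 0],
    [1, 0.28, 0, -0.25, 0, 0, 0],
    [1, 0.28, 0, -0.23, 0, 0, 0],
    [1, 0, 0.3, 0, 0, 0, 0],
    [1, 0, 0.3, 0, 0, 0, 0],
    [1, 0, 0.2, 0, 0, 0, 0],
    [1, 0, 0, 0, 0, 0, 0]
  ]
}}

```text
time: 11.9
position: [0.6094, -0.1053, 0.0849]
tool_rot: [-0.705, -0.015, 0.022, 0.708]
ft_force: [-0.6, 1.7, -0.4]
grip_width: 0.0597
```

```bash
python3 - <<'E'
from ov import *
print("lips",bp("top",(281.3,135),.155),bp("top",(286.5,182.7),.155))
go([.612,-.1087,.03],92.8)
snap("scene","s10")
o,x,Rm=st()
overlay("pics/s10.png","pics/ov10.png","scene",tool(o["grip_width"],x,Rm)[:2],(260,170,370,280),7)
E
```

```text
lips [0.6834234  0.11555291 0.155     ] [0.5551268  0.09985559 0.155     ]
turn y units 0.0012 deg -0.22 q6 -1.98
at [ 0.6094 -0.1053  0.1149] jaw 93.02 tilt z [-0.0096 -0.9999  0.0043] F [-0.6  1.7 -0.4] w 0.0597 t 11.9
shift units xyz(after turn) [ 0.033  0.848 -0.039]
```

View pics/ov10.png

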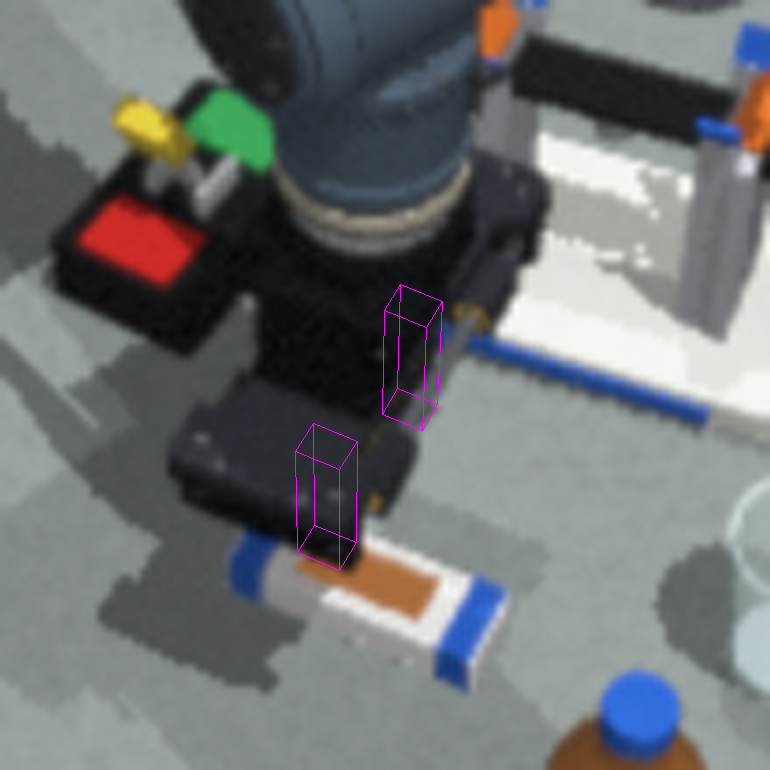

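{"fn": "play_rows", "kwargs": {
  "series": [
    [1, 0, 0, 0, 0, 0, 0],
    [1, 0, 0, 0, 0, 0, 0]
  ]
}}

```text
time: 12.12
position: [0.6143, -0.1074, 0.0911]
tool_rot: [0.707, 0.02, -0.018, -0.706]
ft_force: [0.0, -0.7, 0.1]
grip_width: 0.0768
```

```bash
python3 - <<'E'
from ov import *
go([.612,-.1087,.030],92.8)
E
```

```text
turn y units 0.0013 deg -0.23 q6 -1.98
at [ 0.6143 -0.1074  0.1211] jaw 93.03 tilt z [ 0.0031 -1.     -0.0012] F [ 0.  -0.7  0.1] w 0.0768 t 12.12
shift units xyz(after turn) [-0.027  0.911 -0.011]
```

{"fn": "play_rows", "kwargs": {
  "series": [
    [1, -0.02, 0.25, -0.01, 0, 0, 0],
    [1, 0, 0.25, 0, 0, 0, 0],
    [1, 0, 0.25, 0, 0, 0, 0],
    [1, 0, 0.1, 0, 0, 0, 0],
    [1, 0, 0.06, 0, 0, 0, 0],
    [1, 0, 0, 0, 0, 0, 0]
  ]
}}

```text
time: 12.62
position: [0.6113, -0.1087, -0.0016]
tool_rot: [0.707, 0.019, -0.018, -0.707]
ft_force: [0.2, 0.1, -0.3]
grip_width: 0.0869
```

```bash
python3 - <<'E'
from ov import *
go([.612,-.1087,.030],92.8)
snap("scene","s11")
o,x,Rm=st()
overlay("pics/s11.png","pics/ov11.png","scene",tool(o["grip_width"],x,Rm)[:2]+[(np.array([.612,-.1087,.012]),np.array([.06,.02,.012]),(0,255,0),R.from_euler('z',.0495).as_matrix())],(260,190,350,280),8)
E
```

```text
turn y units 0.0011 deg -0.2 q6 -1.98
at [ 0.6113 -0.1087  0.0284] jaw 93.0 tilt z [ 1.e-04 -1.e+00 -1.e-04] F [ 0.2  0.1 -0.3] w 0.0869 t 12.62
shift units xyz(after turn) [ 0.007 -0.016 -0.001]
```

View pics/ov11.png

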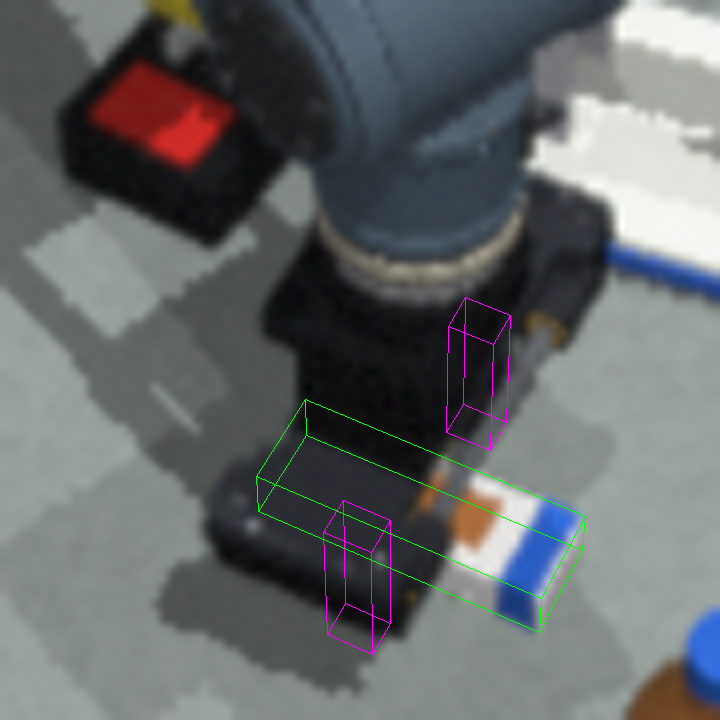

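{"fn": "play_rows", "kwargs": {
  "series": [
    [0, 0, 0, 0, 0, 0, 0],
    [0, 0, 0, 0, 0, 0, 0],
    [0, 0, 0, 0, 0, 0, 0],
    [0, 0, 0, 0, 0, 0, 0],
    [0, 0, 0, 0, 0, 0, 0],
    [0, 0, 0, 0, 0, 0, 0],
    [0, 0, 0, 0, 0, 0, 0],
    [0, 0, 0, 0, 0, 0, 0],
    [0, 0, 0, 0, 0, 0, 0]
  ],
  "grip_force": 55
}}

```text
time: 13.42
position: [0.611, -0.1087, -0.0018]
tool_rot: [-0.707, -0.018, 0.018, 0.707]
ft_force: [-0.7, -0.1, -0.2]
grip_width: 0.0395
```

{"fn": "play_rows", "kwargs": {
  "series": [
    [0, 0, -0.2, 0, 0, 0, 0],
    [0, 0, -0.35, 0, 0, 0, 0],
    [0, 0, -0.35, 0, 0, 0, 0],
    [0, 0, -0.35, 0, 0, 0, 0],
    [0, 0, -0.35, 0, 0, 0, 0],
    [0, 0, -0.35, 0, 0, 0, 0],
    [0, 0, 0, 0, 0, 0, 0],
    [0, 0, 0, 0, 0, 0, 0]
  ]
}}

```text
time: 14.08
position: [0.6124, -0.1092, 0.1958]
tool_rot: [0.708, 0.02, -0.017, -0.706]
ft_force: [-0.5, -0.7, -0.4]
grip_width: 0.0396
```

```bash
python3 - <<'E'
from ov import *
go([.6195,.1073,.22],97.1)
E
```

```text
turn y units -0.0228 deg 4.11 q6 -1.98
at [ 0.6124 -0.1092  0.2258] jaw 92.99 tilt z [ 0.0049 -1.     -0.0025] F [-0.5 -0.7 -0.4] w 0.0396 t 14.08
shift units xyz(after turn) [0.338 0.054 2.139]
```

{"fn": "play_rows", "kwargs": {
  "series": [
    [0, 0, 0, 0, 0, -0.0228, 0],
    [0, 0.05, 0, 0.31, 0, 0, 0],
    [0, 0.05, 0, 0.31, 0, 0, 0],
    [0, 0.05, 0, 0.31, 0, 0, 0],
    [0, 0.05, 0, 0.31, 0, 0, 0],
    [0, 0.05, 0, 0.31, 0, 0, 0],
    [0, 0.04, 0, 0.3, 0, 0, 0],
    [0, 0.04, 0, 0.29, 0, 0, 0],
    [0, 0, 0, 0, 0, 0, 0],
    [0, 0, 0, 0, 0, 0, 0],
    [0, 0, 0, 0, 0, 0, 0]
  ]
}}

```text
time: 15.0
position: [0.6163, 0.1074, 0.1915]
tool_rot: [0.706, 0.043, -0.045, -0.706]
ft_force: [-0.4, -0.2, -0.4]
grip_width: 0.0394
```

```bash
python3 - <<'E'
from ov import *
go([.6195,.1073,.19],97.1)
snap("scene","s12");snap("top","t12")
o,x,Rm=st()
crop("pics/s12.png","pics/s12b.png",290,110,410,240,6)
crop("pics/t12.png","pics/t12b.png",230,100,350,220,6)
E
```

```text
turn y units 0.0001 deg -0.02 q6 -1.7
at [0.6163 0.1074 0.2215] jaw 97.12 tilt z [-3.5e-03 -1.0e+00 -3.0e-04] F [-0.4 -0.2 -0.4] w 0.0394 t 15.0
shift units xyz(after turn) [ 0.033  0.315 -0.005]
```

View pics/s12b.png

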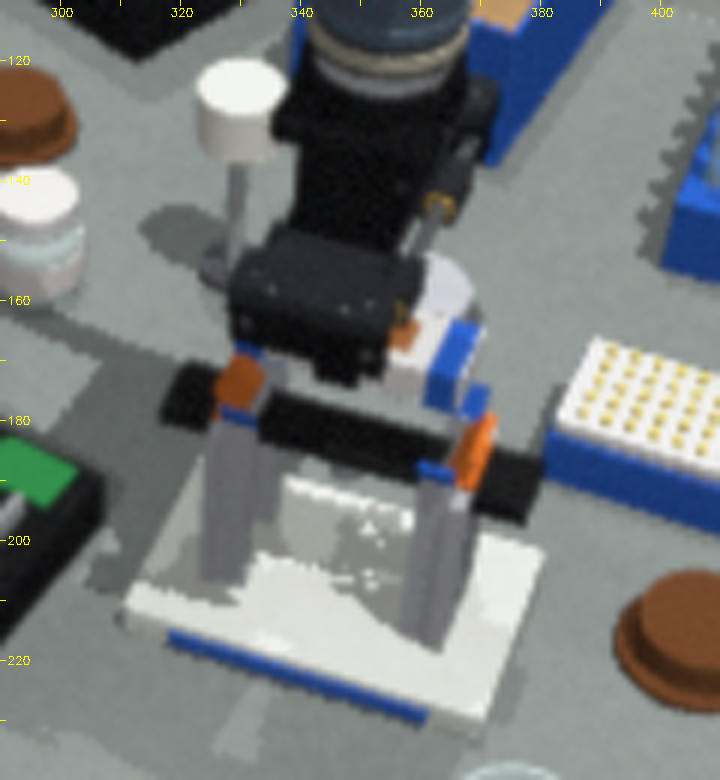

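View pics/t12b.png

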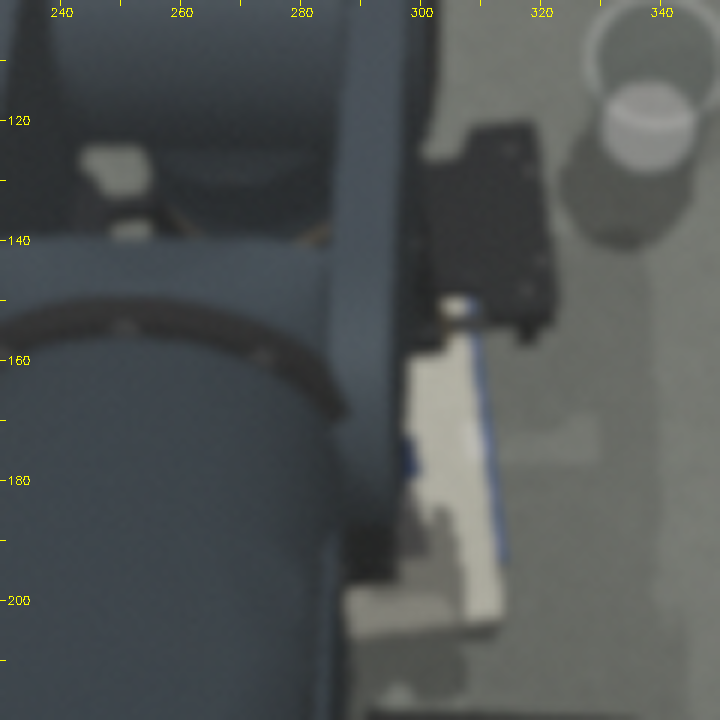

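```bash
cat >> ov.py <<'E'
def casbox(x,Rm,off=.001,dz=.0164,col=(0,255,0)):
    M=np.column_stack([Rm[:,0],-Rm[:,2]*-1,[0,0,1]]) 
    return (x+Rm[:,0]*off-np.array([0,0,dz]),np.array([.06,.02,.012]),col,M)
MAG=np.array([.6195,.1073]);MY=np.radians(7.1)
def magboxes():
    Rm=R.from_euler('z',MY).as_matrix(); b=[]
    b.append((np.array([*MAG,.012]),np.array([.105,.065,.012]),(0,0,255),Rm))
    b.append((np.array([*MAG,.1525]),np.array([.0625,.0225,.0125]),(255,255,0),Rm))
    return b
E
python3 - <<'E'
from ov import *
o,x,Rm=st()
overlay("pics/s12.png","pics/ov12.png","scene",[casbox(x,Rm)]+magboxes(),(290,110,410,240),6)
overlay("pics/scene0.png","pics/ov12m.png","scene",magboxes(),(290,150,400,250),7)
overlay("pics/top0.png","pics/ov12t.png","top",magboxes(),(230,100,350,220),6)
E
```

```text
(no output)
```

View pics/ov12.png

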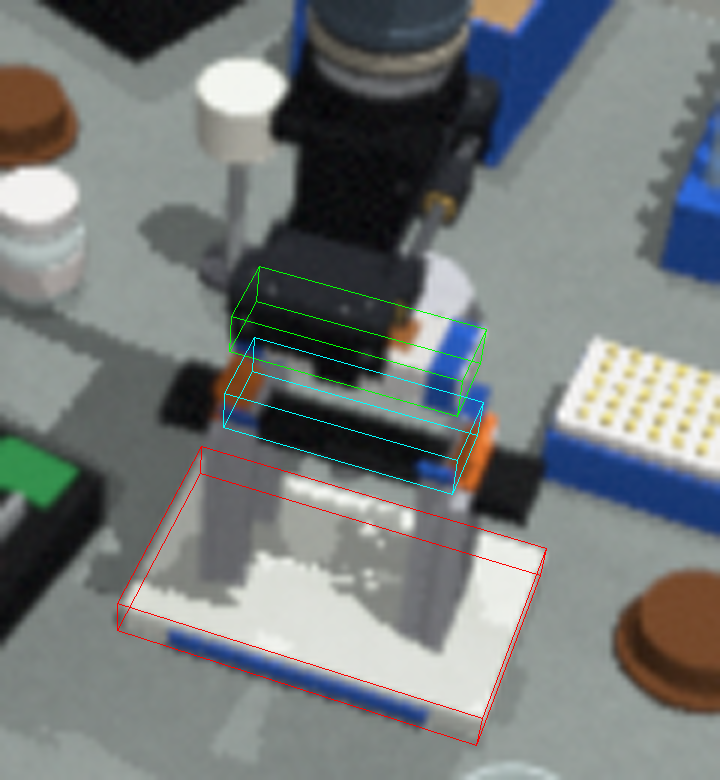

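View pics/ov12m.png

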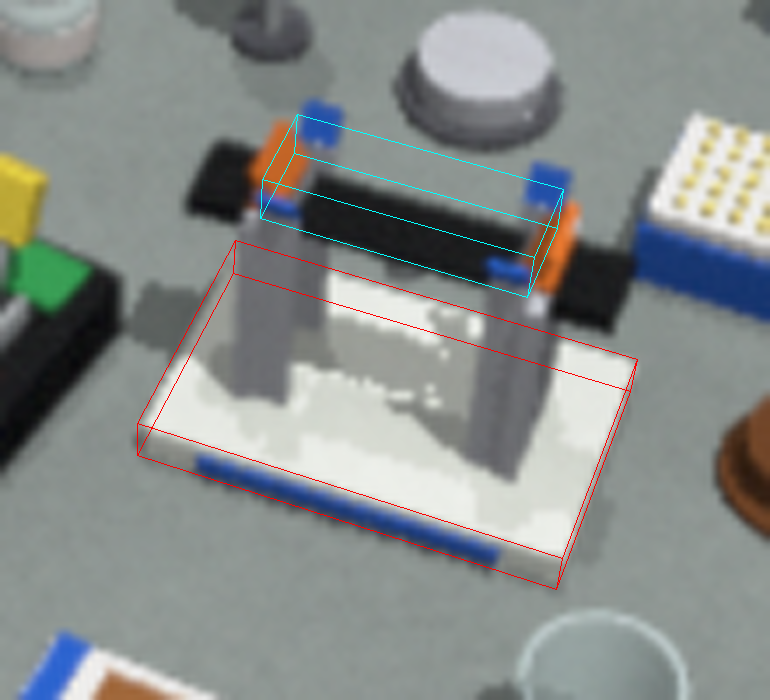

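View pics/ov12t.png

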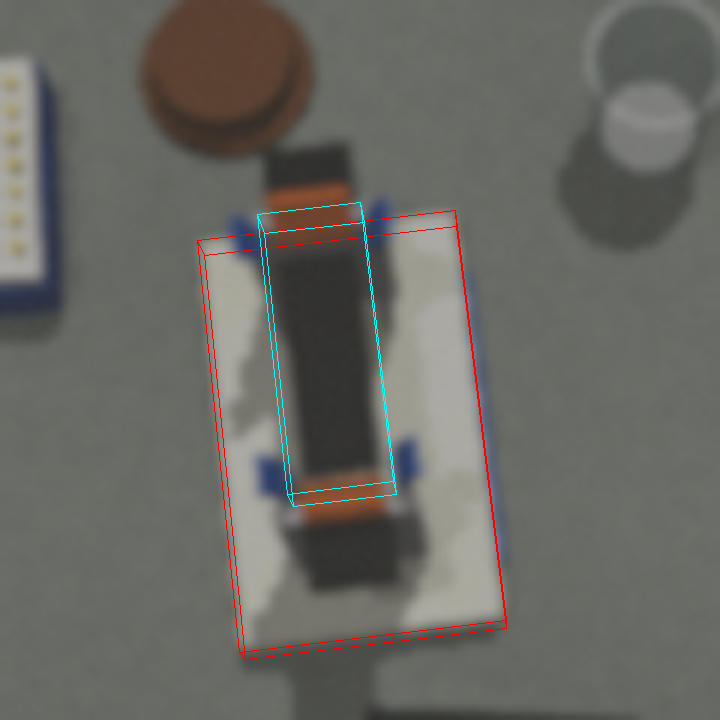

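{"fn": "play_rows", "kwargs": {
  "series": [
    [0, 0.02, 0, -0.005, 0, 0, 0],
    [0, 0, 0.15, 0, 0, 0, 0],
    [0, 0, 0.15, 0, 0, 0, 0],
    [0, 0, 0.1, 0, 0, 0, 0],
    [0, 0, 0.05, 0, 0, 0, 0],
    [0, 0, 0, 0, 0, 0, 0],
    [0, 0, 0, 0, 0, 0, 0]
  ]
}}

```text
time: 15.68
position: [0.6196, 0.107, 0.1483]
tool_rot: [0.706, 0.044, -0.044, -0.706]
ft_force: [-0.5, 0.7, -0.5]
grip_width: 0.0396
```

```bash
python3 - <<'E'
from ov import *
go([.6185,.1072,.1404],97.1)
E
```

```text
turn y units -0.0002 deg 0.04 q6 -1.7
at [0.6196 0.107  0.1783] jaw 97.06 tilt z [-1.e-04 -1.e+00 -1.e-04] F [-0.5  0.7 -0.5] w 0.0396 t 15.68
shift units xyz(after turn) [-0.011  0.379  0.003]
```

{"fn": "play_rows", "kwargs": {
  "series": [
    [0, -0.01, 0.04, 0, 0, 0, 0],
    [0, 0, 0.04, 0, 0, 0, 0],
    [0, 0, 0.04, 0, 0, 0, 0],
    [0, 0, 0.04, 0, 0, 0, 0],
    [0, 0, 0, 0, 0, 0, 0]
  ]
}}

```text
time: 16.1
position: [0.6187, 0.1074, 0.1318]
tool_rot: [-0.706, -0.044, 0.044, 0.706]
ft_force: [1.6, -0.5, 0.6]
grip_width: 0.0395
```

{"fn": "play_rows", "kwargs": {
  "series": [
    [0, 0, 0.04, 0, 0, 0, 0],
    [0, 0, 0.04, 0, 0, 0, 0],
    [0, 0, 0.04, 0, 0, 0, 0],
    [0, 0, 0, 0, 0, 0, 0]
  ]
}}

```text
time: 16.43
position: [0.6186, 0.1074, 0.1195]
tool_rot: [-0.706, -0.044, 0.044, 0.706]
ft_force: [1.1, -0.3, 0.8]
grip_width: 0.0394
```

{"fn": "play_rows", "kwargs": {
  "series": [
    [0, 0, 0.04, 0, 0, 0, 0],
    [0, 0, 0.04, 0, 0, 0, 0],
    [0, 0, 0.03, 0, 0, 0, 0],
    [0, 0, 0, 0, 0, 0, 0],
    [0, 0, 0, 0, 0, 0, 0]
  ]
}}

```text
time: 16.85
position: [0.6186, 0.1074, 0.109]
tool_rot: [-0.706, -0.044, 0.044, 0.706]
ft_force: [0.6, -0.2, 3.9]
grip_width: 0.0397
```

```bash
python3 - <<'E'
from ov import *
go([.6185,.1072,.1404],97.1)
snap("scene","s13")
o,x,Rm=st()
crop("pics/s13.png","pics/s13b.png",290,110,410,240,6)
E
```

```text
turn y units -0.0001 deg 0.02 q6 -1.7
at [0.6186 0.1074 0.139 ] jaw 97.08 tilt z [-0.e+00 -1.e+00  1.e-04] F [ 0.6 -0.2  3.9] w 0.0397 t 16.85
shift units xyz(after turn) [-0.001 -0.014 -0.002]
```

View pics/s13b.png

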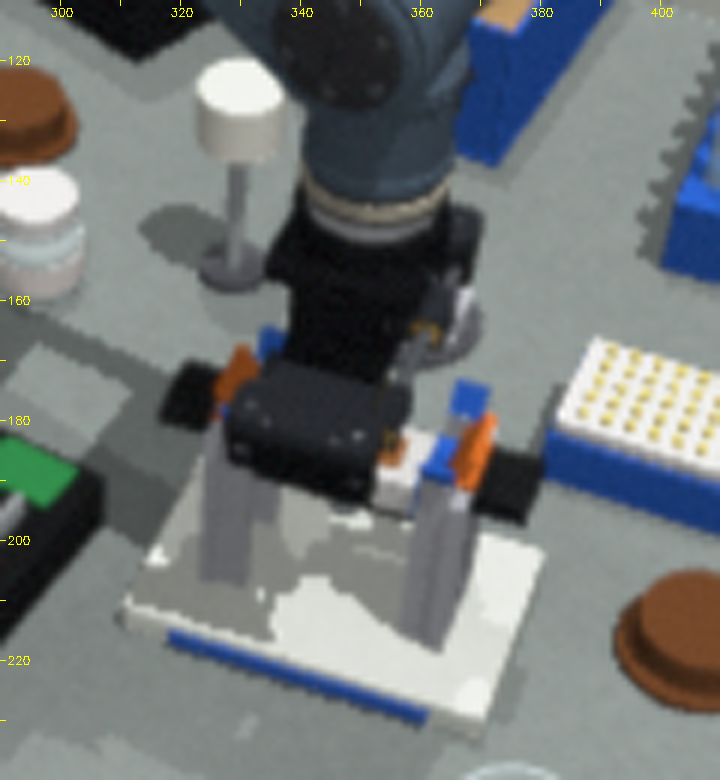

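{"fn": "play_rows", "kwargs": {
  "series": [
    [0.8, 0, 0, 0, 0, 0, 0],
    [0.8, 0, 0, 0, 0, 0, 0],
    [0.8, 0, 0, 0, 0, 0, 0],
    [0.8, 0, 0, 0, 0, 0, 0],
    [0.8, 0, 0, 0, 0, 0, 0],
    [0.8, 0, -0.3, 0, 0, 0, 0],
    [0.8, 0, -0.35, 0, 0, 0, 0],
    [0.8, 0, -0.35, 0, 0, 0, 0],
    [1, 0, 0, -0.3, 0, 0, 0],
    [1, 0, 0, -0.38, 0, 0, 0],
    [1, 0, 0, -0.38, 0, 0, 0],
    [1, 0, 0, -0.38, 0, 0, 0]
  ]
}}

```text
time: 17.9
position: [0.6361, -0.0366, 0.2097]
tool_rot: [0.706, 0.044, -0.044, -0.706]
ft_force: [0.9, -0.1, 0.6]
grip_width: 0.0846
```

```bash
python3 - <<'E'
from ov import *
from cas import amber
im=snap("scene","s14")
for cc,a in amber(im): print(cc.round(1),a,bp("scene",cc,.024).round(4),bp("scene",cc,.14).round(4))
crop("pics/s14.png","pics/s14b.png",290,140,410,240,6)
go([.629,-.297,.12],88)
E
```

```text
[374.6 103.3] 212 [0.4734 0.705  0.024 ] [0.5269 0.5402 0.14  ]
[291.9 128.1] 179 [0.2465 0.3748 0.024 ] [0.3273 0.2497 0.14  ]
[406.7 215.5] 342 [0.8149 0.1678 0.024 ] [0.8274 0.0676 0.14  ]
[  7.6 234.4] 225 [-0.2525 -0.522   0.024 ] [-0.1116 -0.5392  0.14  ]
[349.3 284.8] 345 [ 0.759  -0.1544  0.024 ] [ 0.7781 -0.2159  0.14  ]
[222.3 292.3] 136 [ 0.4589 -0.3498  0.024 ] [ 0.5141 -0.3877  0.14  ]
[283.9 304.7] 142 [ 0.6287 -0.2969  0.024 ] [ 0.6636 -0.3412  0.14  ]
turn y units 0.0493 deg -8.87 q6 -1.93
at [ 0.6378 -0.0452  0.2396] jaw 96.87 tilt z [ 0.0028 -1.     -0.0068] F [ 1.  -4.9  0.1] w 0.0858 t 17.95
shift units xyz(after turn) [-0.004  1.213 -2.511]
```

View pics/s14b.png

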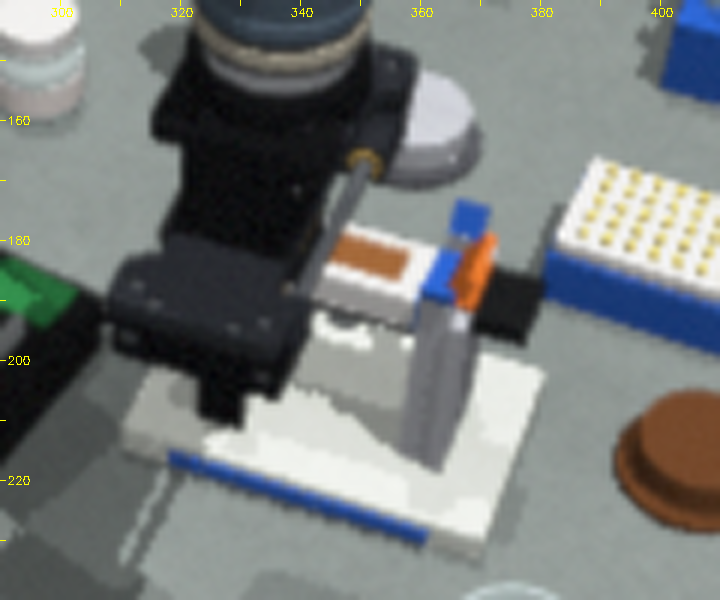

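{"fn": "play_rows", "kwargs": {
  "series": [
    [1, 0, 0, 0, 0, 0.0246, 0],
    [1, 0, 0, 0, 0, 0.0246, 0],
    [1, 0, 0, -0.36, 0, 0, 0],
    [1, 0, 0, -0.36, 0, 0, 0],
    [1, 0, 0, -0.36, 0, 0, 0],
    [1, 0, 0, -0.36, 0, 0, 0],
    [1, 0, 0.3, -0.36, 0, 0, 0],
    [1, 0, 0.3, -0.36, 0, 0, 0],
    [1, 0, 0.3, -0.35, 0, 0, 0],
    [1, 0, 0.3, 0, 0, 0, 0],
    [1, 0, 0, 0, 0, 0, 0],
    [1, 0, 0, 0, 0, 0, 0]
  ]
}}

```text
time: 18.95
position: [0.627, -0.2739, 0.0966]
tool_rot: [-0.706, 0.013, -0.009, 0.708]
ft_force: [-0.5, 0.5, 0.8]
grip_width: 0.087
```

```bash
python3 - <<'E'
from ov import *
go([.629,-.297,.029],87.8)
snap("scene","s15"); crop("pics/s15.png","pics/s15b.png",230,240,350,340,6)
E
```

```text
turn y units 0.0021 deg -0.38 q6 -2.11
at [ 0.627  -0.2739  0.1266] jaw 88.18 tilt z [-0.0052 -1.      0.0036] F [-0.5  0.5  0.8] w 0.087 t 18.95
shift units xyz(after turn) [ 0.034  0.975 -0.233]
```

View pics/s15b.png

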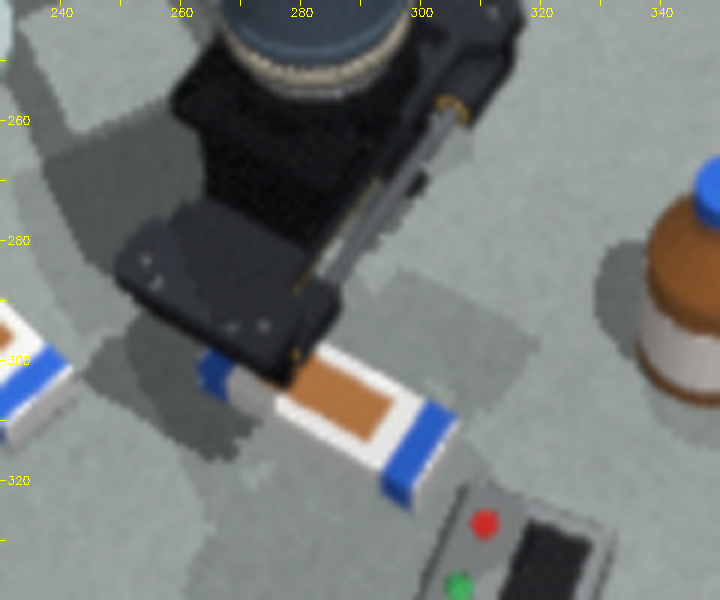

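{"fn": "play_rows", "kwargs": {
  "series": [
    [1, 0, 0, -0.23, 0, 0.002, 0],
    [1, 0, 0.4, 0, 0, 0, 0],
    [1, 0, 0, 0, 0, 0, 0],
    [1, 0, 0, 0, 0, 0, 0]
  ]
}}

```text
time: 19.33
position: [0.6278, -0.2963, 0.0592]
tool_rot: [-0.706, 0.013, -0.012, 0.708]
ft_force: [0.8, 0.6, 1.0]
grip_width: 0.0868
```

```bash
python3 - <<'E'
from ov import *
go([.629,-.297,.0285],87.8)
E
```

```text
turn y units 0.0009 deg -0.15 q6 -2.14
at [ 0.6278 -0.2963  0.0892] jaw 87.95 tilt z [-0.0019 -1.      0.0015] F [0.8 0.6 1. ] w 0.0868 t 19.33
shift units xyz(after turn) [ 0.013  0.607 -0.007]
```

{"fn": "play_rows", "kwargs": {
  "series": [
    [1, 0.01, 0.2, -0.007, 0, 0, 0],
    [1, 0, 0.2, 0, 0, 0, 0],
    [1, 0, 0.15, 0, 0, 0, 0],
    [1, 0, 0.05, 0, 0, 0, 0],
    [1, 0, 0, 0, 0, 0, 0],
    [1, 0, 0, 0, 0, 0, 0]
  ]
}}

```text
time: 19.83
position: [0.6299, -0.2988, 0.0001]
tool_rot: [0.707, -0.012, 0.013, -0.707]
ft_force: [-0.5, -0.0, -1.0]
grip_width: 0.0869
```

```bash
python3 - <<'E'
from ov import *
go([.629,-.297,.0285],87.8)
E
```

```text
turn y units 0.0006 deg -0.11 q6 -2.14
at [ 0.6299 -0.2988  0.0301] jaw 87.91 tilt z [ 1.5e-03 -1.0e+00 -9.0e-04] F [-0.5 -0.  -1. ] w 0.0869 t 19.83
shift units xyz(after turn) [-0.01   0.016  0.018]
```

{"fn": "play_rows", "kwargs": {
  "series": [
    [0, -0.01, 0.015, 0.015, 0, 0, 0],
    [0, 0, 0, 0, 0, 0, 0],
    [0, 0, 0, 0, 0, 0, 0],
    [0, 0, 0, 0, 0, 0, 0],
    [0, 0, 0, 0, 0, 0, 0],
    [0, 0, 0, 0, 0, 0, 0],
    [0, 0, 0, 0, 0, 0, 0],
    [0, 0, 0, 0, 0, 0, 0],
    [0, 0, 0, 0, 0, 0, 0],
    [0, 0, 0, 0, 0, 0, 0]
  ],
  "grip_force": 55
}}

```text
time: 20.67
position: [0.6281, -0.2972, -0.0028]
tool_rot: [-0.707, 0.013, -0.013, 0.707]
ft_force: [-0.4, 0.1, 0.1]
grip_width: 0.0397
```

```bash
python3 - <<'E'
from ov import *
go([.629,-.297,.0285],87.8)
E
```

```text
turn y units 0.0004 deg -0.07 q6 -2.14
at [ 0.6281 -0.2972  0.0272] jaw 87.87 tilt z [-1.e-04 -1.e+00  2.e-04] F [-0.4  0.1  0.1] w 0.0397 t 20.67
shift units xyz(after turn) [ 0.009 -0.013  0.003]
```

{"fn": "play_rows", "kwargs": {
  "series": [
    [0, 0, -0.2, 0, 0, 0, 0],
    [0, 0, -0.35, 0, 0, 0, 0],
    [0, 0, -0.35, 0, 0, 0, 0],
    [0, 0, -0.35, 0, 0, 0, 0],
    [0, 0, -0.35, 0, 0, 0, 0],
    [0, 0, -0.35, 0, 0, 0, 0],
    [0, 0, 0, 0, 0, -0.0258, 0],
    [0, 0, 0, 0, 0, -0.0258, 0],
    [0, 0, 0, 0, 0, 0, 0]
  ]
}}

```text
time: 21.42
position: [0.6282, -0.2973, 0.1932]
tool_rot: [0.706, 0.045, -0.044, -0.705]
ft_force: [0.4, 0.1, -0.7]
grip_width: 0.0396
```

```bash
python3 - <<'E'
from ov import *
go([.6195,.1073,.22],97.1)
E
```

```text
turn y units 0.0008 deg -0.14 q6 -2.3
at [ 0.6282 -0.2973  0.2232] jaw 97.24 tilt z [ 9.e-04 -1.e+00 -9.e-04] F [ 0.4  0.1 -0.7] w 0.0396 t 21.42
shift units xyz(after turn) [0.414 0.029 4.026]
```

{"fn": "play_rows", "kwargs": {
  "series": [
    [0, 0.036, 0, 0.366, 0, 0, 0],
    [0, 0.036, 0, 0.366, 0, 0, 0],
    [0, 0.036, 0, 0.366, 0, 0, 0],
    [0, 0.036, 0, 0.366, 0, 0, 0],
    [0, 0.036, 0, 0.366, 0, 0, 0],
    [0, 0.036, 0, 0.366, 0, 0, 0],
    [0, 0.036, 0, 0.366, 0, 0, 0],
    [0, 0.036, 0, 0.366, 0, 0, 0],
    [0, 0.036, 0, 0.366, 0, 0, 0],
    [0, 0.036, 0, 0.366, 0, 0, 0],
    [0, 0.036, 0, 0.366, 0, 0, 0],
    [0, 0, 0, 0, 0, 0, 0]
  ]
}}

```text
time: 22.42
position: [0.6154, 0.1142, 0.1914]
tool_rot: [-0.704, -0.045, 0.046, 0.707]
ft_force: [-0.2, 0.6, -2.0]
grip_width: 0.0398
```

{"fn": "play_rows", "kwargs": {
  "series": [
    [0, 0, 0, 0, 0, 0, 0],
    [0, 0, 0, 0, 0, 0, 0],
    [0, 0, 0, 0, 0, 0, 0]
  ]
}}

```text
time: 22.67
position: [0.6172, 0.1058, 0.1918]
tool_rot: [0.706, 0.043, -0.044, -0.706]
ft_force: [0.2, -0.7, -0.9]
grip_width: 0.0396
```

```bash
python3 - <<'E'
from ov import *
go([.6186,.1072,.1387],97.1)
snap("scene","s16")
o,x,Rm=st()
overlay("pics/s16.png","pics/ov16.png","scene",[casbox(x,Rm,.001,.0152)]+magboxes(),(290,110,410,240),6)
E
```

```text
turn y units -0.0003 deg 0.06 q6 -1.7
at [0.6172 0.1058 0.2218] jaw 97.04 tilt z [-9.e-04 -1.e+00 -4.e-04] F [ 0.2 -0.7 -0.9] w 0.0396 t 22.67
shift units xyz(after turn) [0.016 0.831 0.012]
```

View pics/ov16.png

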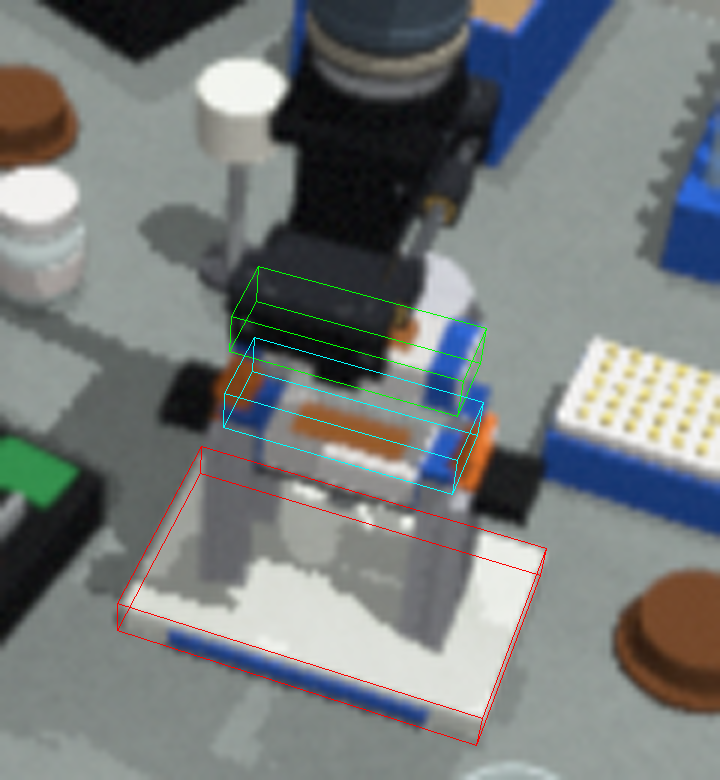

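{"fn": "play_rows", "kwargs": {
  "series": [
    [0, 0.015, 0, 0.012, 0, 0, 0],
    [0, 0, 0.15, 0, 0, 0, 0],
    [0, 0, 0.15, 0, 0, 0, 0],
    [0, 0, 0.1, 0, 0, 0, 0],
    [0, 0, 0.05, 0, 0, 0, 0],
    [0, 0, 0, 0, 0, 0, 0],
    [0, 0, 0, 0, 0, 0, 0]
  ]
}}

```text
time: 23.3
position: [0.6189, 0.1081, 0.1473]
tool_rot: [0.706, 0.044, -0.044, -0.706]
ft_force: [-0.3, 0.7, -1.2]
grip_width: 0.0392
```

```bash
python3 - <<'E'
from ov import *
go([.6186,.1072,.1387],97.1)
E
```

```text
turn y units 0.0001 deg -0.02 q6 -1.7
at [0.6189 0.1081 0.1773] jaw 97.12 tilt z [ 1.e-04 -1.e+00 -0.e+00] F [-0.3  0.7 -1.2] w 0.0392 t 23.3
shift units xyz(after turn) [-0.004  0.386 -0.008]
```

{"fn": "play_rows", "kwargs": {
  "series": [
    [0, 0, 0.04, -0.008, 0, 0, 0],
    [0, 0, 0.04, 0, 0, 0, 0],
    [0, 0, 0.04, 0, 0, 0, 0],
    [0, 0, 0.04, 0, 0, 0, 0],
    [0, 0, 0.04, 0, 0, 0, 0],
    [0, 0, 0, 0, 0, 0, 0]
  ]
}}

```text
time: 23.8
position: [0.6191, 0.1076, 0.127]
tool_rot: [0.706, 0.044, -0.044, -0.706]
ft_force: [3.0, -1.3, 3.3]
grip_width: 0.0396
```

{"fn": "play_rows", "kwargs": {
  "series": [
    [0, 0, 0.04, 0, 0, 0, 0],
    [0, 0, 0.04, 0, 0, 0, 0],
    [0, 0, 0.04, 0, 0, 0, 0],
    [0, 0, 0.04, 0, 0, 0, 0],
    [0, 0, 0.03, 0, 0, 0, 0],
    [0, 0, 0, 0, 0, 0, 0],
    [0, 0, 0, 0, 0, 0, 0]
  ]
}}

```text
time: 24.38
position: [0.6186, 0.1077, 0.1079]
tool_rot: [-0.706, -0.044, 0.044, 0.706]
ft_force: [2.4, -0.4, 3.5]
grip_width: 0.0398
```

```bash
python3 - <<'E'
from ov import *
go([.6186,.1072,.1387],97.1)
snap("scene","s17"); crop("pics/s17.png","pics/s17b.png",290,140,410,240,6)
E
```

```text
turn y units 0.0004 deg -0.06 q6 -1.7
at [0.6186 0.1077 0.1379] jaw 97.16 tilt z [-5.e-04 -1.e+00  0.e+00] F [ 2.4 -0.4  3.5] w 0.0398 t 24.38
shift units xyz(after turn) [-0.001 -0.008 -0.005]
```

View pics/s17b.png

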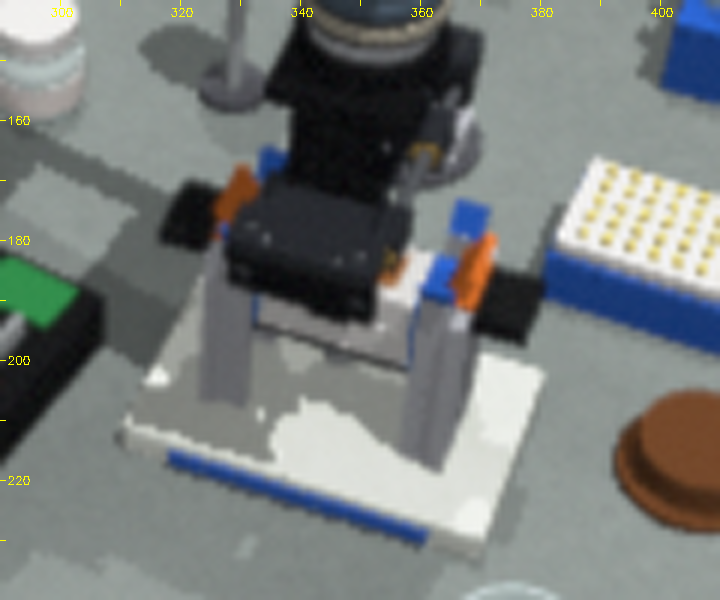

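{"fn": "play_rows", "kwargs": {
  "series": [
    [0.8, 0, 0, 0, 0, 0, 0],
    [0.8, 0, 0, 0, 0, 0, 0],
    [0.8, 0, 0, 0, 0, 0, 0],
    [0.8, 0, 0, 0, 0, 0, 0],
    [0.8, 0, 0, 0, 0, 0, 0],
    [0.8, 0, -0.3, 0, 0, 0, 0],
    [0.8, 0, -0.35, 0, 0, 0, 0],
    [0.8, 0, -0.35, 0, 0, 0, 0],
    [1, 0, 0, -0.3, 0, 0, 0],
    [1, 0, 0, -0.38, 0, 0, 0],
    [1, 0, 0, -0.38, 0, 0, 0],
    [1, 0, 0, -0.38, 0, 0, 0]
  ]
}}

```text
time: 25.43
position: [0.6364, -0.0361, 0.2086]
tool_rot: [-0.706, -0.045, 0.045, 0.706]
ft_force: [0.3, 0.1, 0.3]
grip_width: 0.0849
```

{"fn": "play_rows", "kwargs": {
  "series": [
    [1, 0, 0, -0.38, 0, 0, 0],
    [1, 0, 0, -0.38, 0, 0, 0],
    [1, 0, 0, 0, 0, 0.0386, 0],
    [1, 0, 0, 0, 0, 0.0386, 0],
    [1, 0, 0, 0, 0, 0.0389, 0],
    [1, 0, 0, 0, 0, 0, 0]
  ]
}}

```text
time: 25.93
position: [0.6456, -0.111, 0.2079]
tool_rot: [-0.702, 0.086, -0.085, 0.702]
ft_force: [0.6, -0.6, -1.2]
grip_width: 0.0874
```

```bash
python3 - <<'E'
from ov import *
from cas import amber
im=snap("scene","s18")
for cc,a in amber(im): print(cc.round(1),a,bp("scene",cc,.024).round(4),bp("scene",cc,.14).round(4))
crop("pics/s18.png","pics/s18b.png",290,140,410,240,6)
go([.459,-.349,.10],76.2)
E
```

```text
[369.5 102. ] 389 [0.4496 0.7035 0.024 ] [0.506  0.5388 0.14  ]
[406.6 215.6] 349 [0.8148 0.1672 0.024 ] [0.8272 0.067  0.14  ]
[  7.8 234.6] 252 [-0.2514 -0.522   0.024 ] [-0.1107 -0.5392  0.14  ]
[349.2 284.9] 352 [ 0.7587 -0.1548  0.024 ] [ 0.7779 -0.2162  0.14  ]
[222.4 292.3] 134 [ 0.4591 -0.3497  0.024 ] [ 0.5143 -0.3876  0.14  ]
turn y units 0.001 deg -0.19 q6 -1.67
at [ 0.6457 -0.1107  0.2379] jaw 76.39 tilt z [-1.1e-03 -1.0e+00  1.0e-04] F [-0.5  0.2 -0.1] w 0.0873 t 25.98
shift units xyz(after turn) [-1.243  1.38  -2.76 ]
```

View pics/s18b.png

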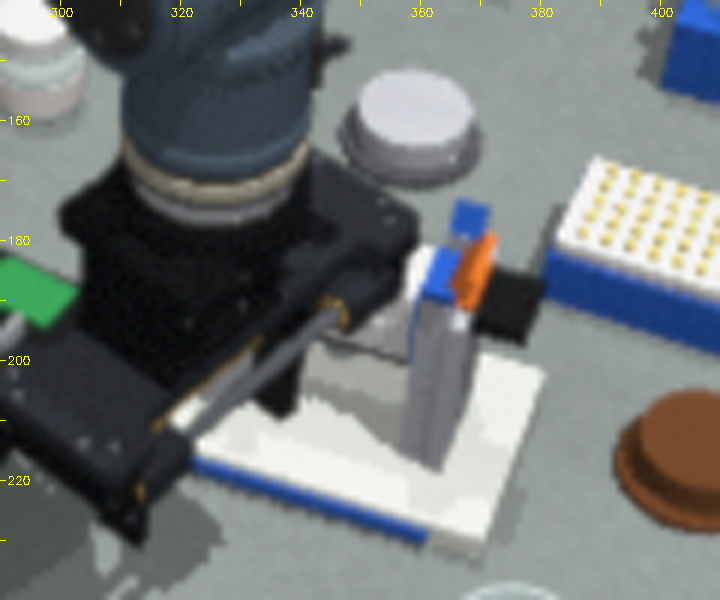

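View pics/s18.png

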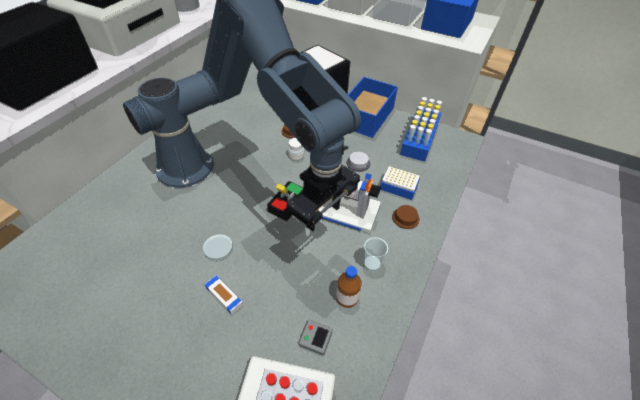

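{"fn": "play_rows", "kwargs": {
  "series": [
    [1, -0.138, 0.1, -0.307, 0, 0, 0],
    [1, -0.138, 0.16, -0.307, 0, 0, 0],
    [1, -0.138, 0.16, -0.307, 0, 0, 0],
    [1, -0.138, 0.16, -0.307, 0, 0, 0],
    [1, -0.138, 0.16, -0.307, 0, 0, 0],
    [1, -0.138, 0.16, -0.307, 0, 0, 0],
    [1, -0.138, 0.16, -0.307, 0, 0, 0],
    [1, -0.138, 0.16, -0.307, 0, 0, 0],
    [1, -0.138, 0.16, -0.307, 0, 0, 0],
    [1, 0, 0, 0, 0, 0, 0],
    [1, 0, 0, 0, 0, 0, 0]
  ]
}}

```text
time: 26.9
position: [0.4585, -0.3502, 0.0693]
tool_rot: [-0.701, 0.085, -0.084, 0.703]
ft_force: [-0.4, 1.1, -0.2]
grip_width: 0.0874
```

```bash
python3 - <<'E'
from ov import *
snap("scene","s19"); 
crop("pics/s19.png","pics/s19b.png",180,220,300,340,6)
go([.459,-.3495,.0275],76.2)
E
```

```text
turn y units 0.0005 deg -0.09 q6 -2.18
at [ 0.4596 -0.3495  0.1001] jaw 76.29 tilt z [-5.e-04 -1.e+00  8.e-04] F [0.6 0.2 0.4] w 0.0871 t 26.95
shift units xyz(after turn) [-0.006  0.726 -0.002]
```

View pics/s19b.png

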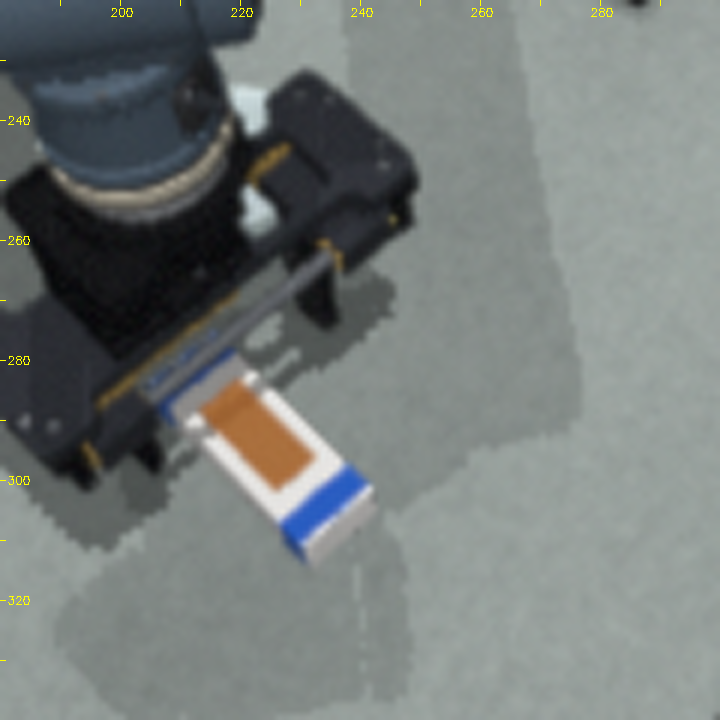

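{"fn": "play_rows", "kwargs": {
  "series": [
    [1, 0, 0.2, 0, 0, 0, 0],
    [1, 0, 0.25, 0, 0, 0, 0],
    [1, 0, 0.2, 0, 0, 0, 0],
    [1, 0, 0.07, 0, 0, 0, 0],
    [1, 0, 0, 0, 0, 0, 0]
  ]
}}

```text
time: 27.37
position: [0.4602, -0.3474, -0.0027]
tool_rot: [-0.701, 0.084, -0.083, 0.703]
ft_force: [-0.3, 0.1, -0.1]
grip_width: 0.0868
```

{"fn": "play_rows", "kwargs": {
  "series": [
    [0, 0, 0, 0, 0, 0, 0],
    [0, 0, 0, 0, 0, 0, 0],
    [0, 0, 0, 0, 0, 0, 0],
    [0, 0, 0, 0, 0, 0, 0],
    [0, 0, 0, 0, 0, 0, 0],
    [0, 0, 0, 0, 0, 0, 0],
    [0, 0, 0, 0, 0, 0, 0],
    [0, 0, 0, 0, 0, 0, 0],
    [0, 0, 0, 0, 0, 0, 0],
    [0, 0, 0, 0, 0, 0, 0]
  ],
  "grip_force": 55
}}

```text
time: 28.2
position: [0.4598, -0.3495, -0.0016]
tool_rot: [-0.702, 0.085, -0.085, 0.702]
ft_force: [-0.2, -0.0, 1.8]
grip_width: 0.0395
```

```bash
python3 - <<'E'
from ov import *
go([.459,-.3495,.0275],76.2)
E
```

```text
turn y units 0.0003 deg -0.05 q6 -2.17
at [ 0.4598 -0.3495  0.0284] jaw 76.25 tilt z [-0. -1.  0.] F [-0.2 -0.   1.8] w 0.0395 t 28.2
shift units xyz(after turn) [-0.008  0.009 -0.002]
```

{"fn": "play_rows", "kwargs": {
  "series": [
    [0, 0, -0.2, 0, 0, 0, 0],
    [0, 0, -0.35, 0, 0, 0, 0],
    [0, 0, -0.35, 0, 0, 0, 0],
    [0, 0, -0.35, 0, 0, 0, 0],
    [0, 0, -0.35, 0, 0, 0, 0],
    [0, 0, -0.35, 0, 0, 0, 0],
    [0, 0, 0, 0, 0, -0.0385, 0],
    [0, 0, 0, 0, 0, -0.0385, 0],
    [0, 0, 0, 0, 0, -0.0385, 0],
    [0, 0, 0, 0, 0, 0, 0],
    [0, 0, 0, 0, 0, 0, 0]
  ]
}}

```text
time: 29.12
position: [0.4596, -0.3492, 0.193]
tool_rot: [-0.706, -0.042, 0.043, 0.706]
ft_force: [0.6, 0.1, -1.0]
grip_width: 0.0393
```

```bash
python3 - <<'E'
from ov import *
go([.6187,.1073,.225],97.1)
E
```

```text
turn y units -0.0013 deg 0.23 q6 -2.53
at [ 0.4596 -0.3492  0.223 ] jaw 96.87 tilt z [-5.e-04 -1.e+00  7.e-04] F [ 0.6  0.1 -1. ] w 0.0393 t 29.12
shift units xyz(after turn) [ 2.144 -0.018  4.333]
```

{"fn": "play_rows", "kwargs": {
  "series": [
    [0, 0, 0, 0, 0, -0.0013, 0],
    [0, 0.195, 0, 0.394, 0, 0, 0],
    [0, 0.195, 0, 0.394, 0, 0, 0],
    [0, 0.195, 0, 0.394, 0, 0, 0],
    [0, 0.195, 0, 0.394, 0, 0, 0],
    [0, 0.195, 0, 0.394, 0, 0, 0],
    [0, 0.195, 0, 0.394, 0, 0, 0],
    [0, 0.195, 0, 0.394, 0, 0, 0],
    [0, 0.195, 0, 0.394, 0, 0, 0],
    [0, 0.195, 0, 0.394, 0, 0, 0],
    [0, 0.195, 0, 0.394, 0, 0, 0],
    [0, 0.195, 0, 0.394, 0, 0, 0]
  ]
}}

```text
time: 30.12
position: [0.6096, 0.0859, 0.1929]
tool_rot: [0.706, 0.044, -0.045, -0.706]
ft_force: [0.5, -0.8, -1.0]
grip_width: 0.0396
```

{"fn": "play_rows", "kwargs": {
  "series": [
    [0, 0, 0, 0, 0, 0, 0],
    [0, 0, 0, 0, 0, 0, 0],
    [0, 0, 0, 0, 0, 0, 0],
    [0, 0, 0, 0, 0, 0, 0]
  ]
}}

```text
time: 30.45
position: [0.6089, 0.0826, 0.1929]
tool_rot: [0.706, 0.044, -0.045, -0.706]
ft_force: [-0.4, 0.2, -0.3]
grip_width: 0.0395
```

```bash
python3 - <<'E'
from ov import *
go([.6195,.1073,.1399],97.1)
snap("scene","s20")
o,x,Rm=st()
overlay("pics/s20.png","pics/ov20.png","scene",[casbox(x,Rm,-.0005,.0164)]+magboxes(),(290,110,410,240),6)
E
```

```text
turn y units 0.0005 deg -0.08 q6 -1.74
at [0.6089 0.0826 0.2229] jaw 97.18 tilt z [-1.3e-03 -1.0e+00 -2.0e-04] F [-0.4  0.2 -0.3] w 0.0395 t 30.45
shift units xyz(after turn) [0.137 0.83  0.232]
```

View pics/ov20.png

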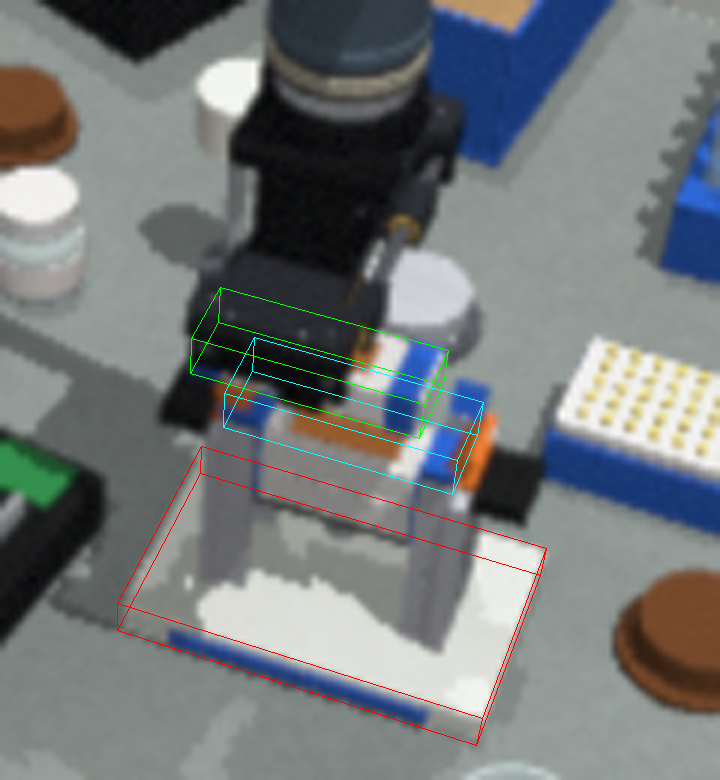

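{"fn": "play_rows", "kwargs": {
  "series": [
    [0, 0.137, 0, 0.232, 0, 0, 0],
    [0, 0, 0, 0, 0, 0, 0],
    [0, 0, 0.15, 0, 0, 0, 0],
    [0, 0, 0.15, 0, 0, 0, 0],
    [0, 0, 0.1, 0, 0, 0, 0],
    [0, 0, 0.03, 0, 0, 0, 0],
    [0, 0, 0, 0, 0, 0, 0],
    [0, 0, 0, 0, 0, 0, 0]
  ]
}}

```text
time: 31.17
position: [0.62, 0.1078, 0.1505]
tool_rot: [0.706, 0.044, -0.045, -0.706]
ft_force: [0.6, 0.9, 0.2]
grip_width: 0.0396
```

```bash
python3 - <<'E'
from ov import *
go([.6195,.1073,.1399],97.1)
E
```

```text
turn y units 0.0007 deg -0.13 q6 -1.7
at [0.62   0.1078 0.1805] jaw 97.23 tilt z [-4.e-04 -1.e+00 -0.e+00] F [0.6 0.9 0.2] w 0.0396 t 31.17
shift units xyz(after turn) [-0.006  0.406 -0.005]
```

{"fn": "play_rows", "kwargs": {
  "series": [
    [0, -0.006, 0.04, -0.005, 0, 0, 0],
    [0, 0, 0.04, 0, 0, 0, 0],
    [0, 0, 0.04, 0, 0, 0, 0],
    [0, 0, 0.04, 0, 0, 0, 0],
    [0, 0, 0.04, 0, 0, 0, 0],
    [0, 0, 0, 0, 0, 0, 0]
  ]
}}

```text
time: 31.67
position: [0.6203, 0.1079, 0.1302]
tool_rot: [0.706, 0.046, -0.044, -0.706]
ft_force: [2.8, 0.5, 2.6]
grip_width: 0.0395
```

{"fn": "play_rows", "kwargs": {
  "series": [
    [0, 0, 0.04, 0, 0, 0, 0],
    [0, 0, 0.04, 0, 0, 0, 0],
    [0, 0, 0.04, 0, 0, 0, 0],
    [0, 0, 0.04, 0, 0, 0, 0],
    [0, 0, 0.04, 0, 0, 0, 0],
    [0, 0, 0.015, 0, 0, 0, 0],
    [0, 0, 0, 0, 0, 0, 0],
    [0, 0, 0, 0, 0, 0, 0]
  ]
}}

```text
time: 32.33
position: [0.62, 0.1079, 0.109]
tool_rot: [0.706, 0.045, -0.045, -0.706]
ft_force: [3.0, -0.1, 3.8]
grip_width: 0.0399
```

```bash
python3 - <<'E'
from ov import *
go([.6195,.1073,.1399],97.1)
snap("scene","s21"); crop("pics/s21.png","pics/s21b.png",290,140,410,240,6)
E
```

```text
turn y units 0.001 deg -0.18 q6 -1.7
at [0.62   0.1079 0.139 ] jaw 97.28 tilt z [ 1.e-03 -1.e+00 -2.e-04] F [ 3.  -0.1  3.8] w 0.0399 t 32.33
shift units xyz(after turn) [-0.006 -0.009 -0.005]
```

View pics/s21b.png

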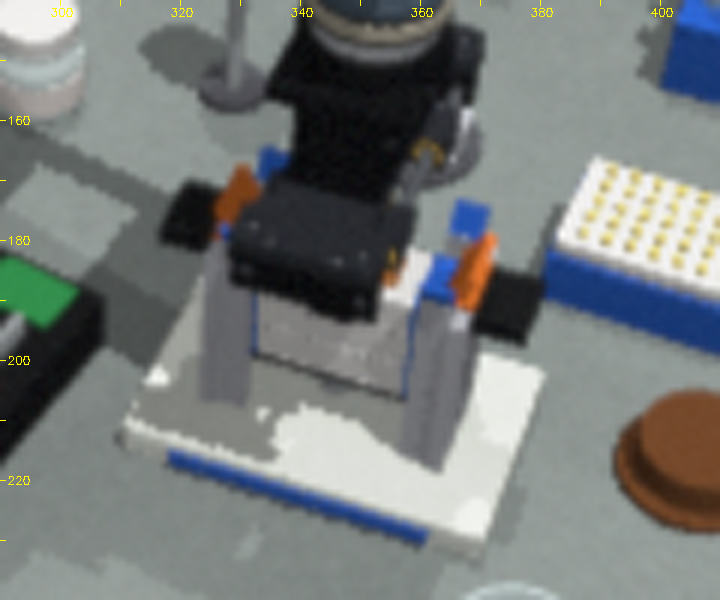

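{"fn": "play_rows", "kwargs": {
  "series": [
    [0.8, 0, 0, 0, 0, 0, 0],
    [0.8, 0, 0, 0, 0, 0, 0],
    [0.8, 0, 0, 0, 0, 0, 0],
    [0.8, 0, 0, 0, 0, 0, 0],
    [0.8, 0, 0, 0, 0, 0, 0],
    [0.8, 0, -0.3, 0, 0, 0, 0],
    [0.8, 0, -0.35, 0, 0, 0, 0],
    [0.8, 0, -0.35, 0, 0, 0, 0],
    [1, -0.2, 0, 0, 0, 0, 0],
    [1, -0.35, 0, 0.1, 0, 0, 0],
    [1, -0.35, 0, 0.2, 0, 0, 0],
    [1, -0.35, 0, 0.2, 0, 0.039, 0]
  ]
}}

```text
time: 33.38
position: [0.4875, 0.1414, 0.2087]
tool_rot: [-0.707, -0.0, 0.001, 0.707]
ft_force: [0.2, -0.7, 0.2]
grip_width: 0.0843
```

{"fn": "play_rows", "kwargs": {
  "series": [
    [1, 0, 0, 0, 0, 0, 0],
    [1, 0, 0, 0, 0, 0, 0]
  ]
}}

```text
time: 33.55
position: [0.486, 0.1424, 0.2087]
tool_rot: [0.707, 0.002, -0.004, -0.707]
ft_force: [1.6, -0.1, 0.2]
grip_width: 0.0862
```

```bash
python3 - <<'E'
from ov import *
im=snap("scene","s22");im=snap("top","t22")
crop("pics/s22.png","pics/s22b.png",290,140,410,240,6)
go([.441,.327,.22],90)
E
```

```text
turn y units 0.0018 deg -0.32 q6 -1.51
at [0.4902 0.1417 0.2392] jaw 90.32 tilt z [ 1.9e-03 -1.0e+00 -1.0e-04] F [ 0.7 -0.3  0.7] w 0.0871 t 33.65
shift units xyz(after turn) [-0.492  0.191  1.853]
```

View pics/s22b.png

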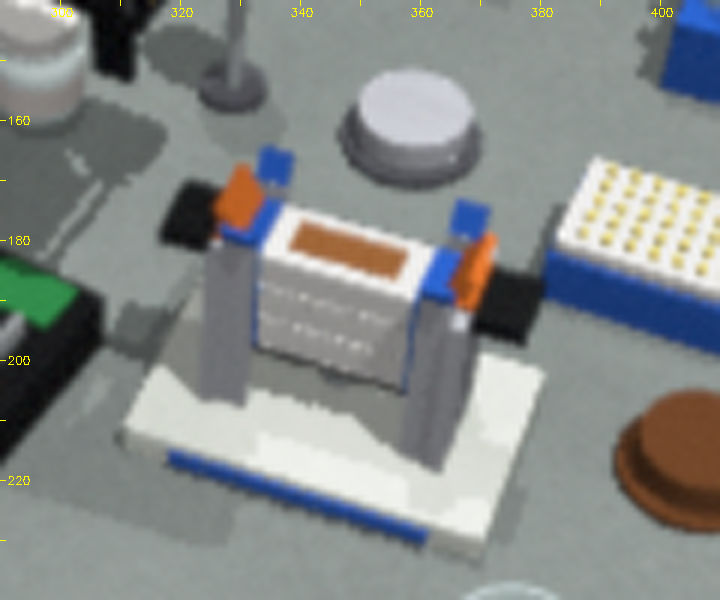

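View pics/t22.png

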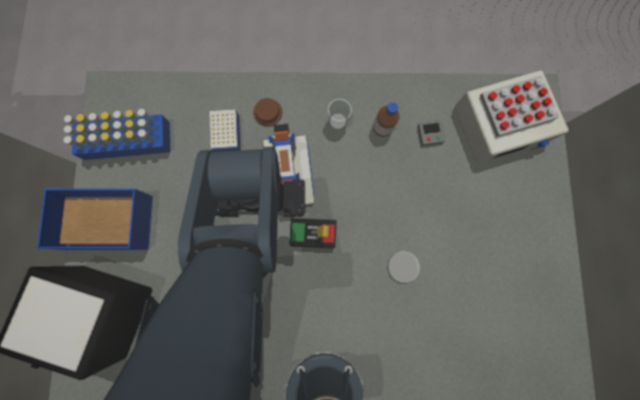

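{"fn": "play_rows", "kwargs": {
  "series": [
    [1, -0.08, 0, 0.31, 0, 0, 0],
    [1, -0.08, 0, 0.31, 0, 0, 0],
    [1, -0.08, 0, 0.31, 0, 0, 0],
    [1, -0.08, 0, 0.31, 0, 0, 0],
    [1, -0.09, 0, 0.31, 0, 0, 0],
    [1, -0.08, 0, 0.3, 0, 0, 0],
    [1, 0, 0.15, 0, 0, 0, 0],
    [1, 0, 0, 0, 0, 0, 0],
    [1, 0, 0, 0, 0, 0, 0],
    [1, 0, 0, 0, 0, 0, 0]
  ]
}}

```text
time: 34.48
position: [0.4405, 0.3259, 0.1938]
tool_rot: [0.707, 0.001, -0.001, -0.707]
ft_force: [0.3, -0.0, -0.9]
grip_width: 0.0871
```

```bash
python3 - <<'E'
from ov import *
im=snap("scene","s23")
go([.441,.327,.136],90)
o,x,Rm=st()
overlay("pics/s23.png","pics/ov23.png","scene",tool(o["grip_width"],x,Rm)[:2],(280,80,380,180),7)
E
```

```text
turn y units 0.001 deg -0.17 q6 -1.14
at [0.4406 0.3258 0.2241] jaw 90.17 tilt z [ 7.e-04 -1.e+00  1.e-04] F [ 0.6 -0.1  0.1] w 0.0869 t 34.53
shift units xyz(after turn) [0.004 0.881 0.012]
```

View pics/ov23.png

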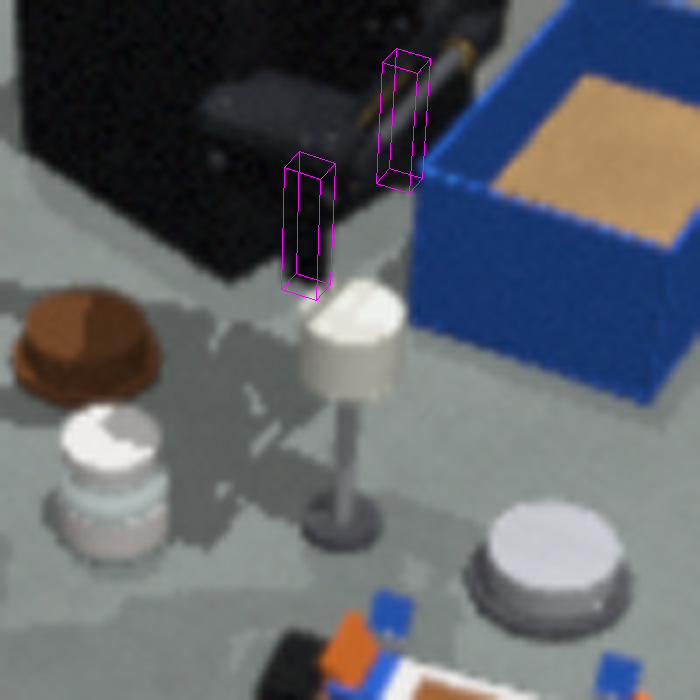

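```bash
python3 - <<'E'
from ov import *
im=cv2.imread("pics/s23.png")
g=np.clip(im.astype(float)*3,0,255).astype(np.uint8); cv2.imwrite("pics/s23g.png",g)
o,x,Rm=st()
overlay("pics/s23g.png","pics/ov23g.png","scene",tool(o["grip_width"],x,Rm),(280,60,380,160),7)
snap("top","t23")
overlay("pics/t23.png","pics/ov23t.png","top",tool(o["grip_width"],x,Rm),(130,150,290,280),5)
E
```

```text
(no output)
```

View pics/ov23g.png

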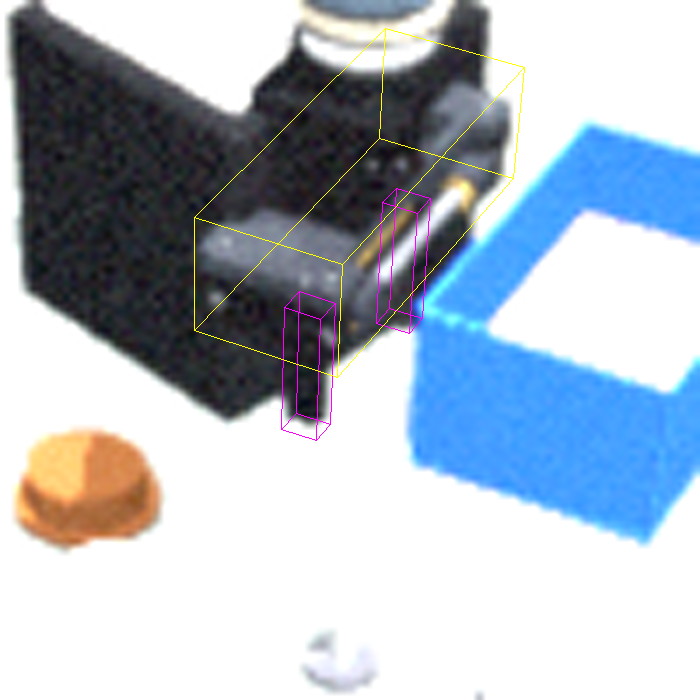

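View pics/ov23t.png

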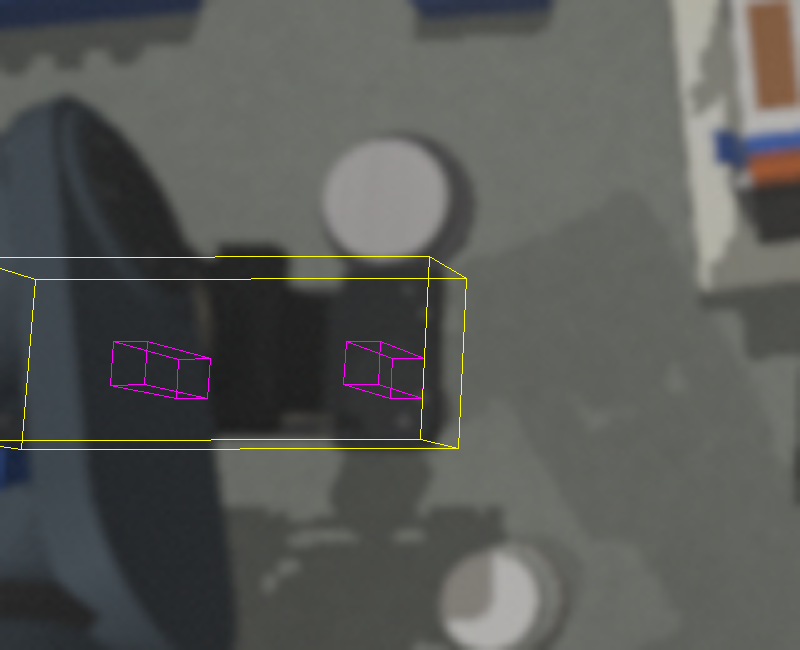

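{"fn": "play_rows", "kwargs": {
  "series": [
    [1, 0.004, 0.2, 0.012, 0, 0, 0],
    [1, 0, 0.25, 0, 0, 0, 0],
    [1, 0, 0.25, 0, 0, 0, 0],
    [1, 0, 0.17, 0, 0, 0, 0],
    [1, 0, 0, 0, 0, 0, 0],
    [1, 0, 0, 0, 0, 0, 0]
  ]
}}

```text
time: 35.08
position: [0.44, 0.3269, 0.1066]
tool_rot: [0.707, 0.001, -0.002, -0.707]
ft_force: [0.6, -0.4, 1.0]
grip_width: 0.0872
```

```bash
python3 - <<'E'
from ov import *
im=snap("scene","s24")
go([.441,.327,.136],90)
crop("pics/s24.png","pics/s24b.png",280,80,380,180,7)
E
```

```text
turn y units 0.0012 deg -0.21 q6 -1.14
at [0.4408 0.3275 0.1376] jaw 90.21 tilt z [ 1.2e-03 -1.0e+00  5.0e-04] F [1.3 0.2 1.3] w 0.0869 t 35.13
shift units xyz(after turn) [ 0.002  0.016 -0.005]
```

View pics/s24b.png

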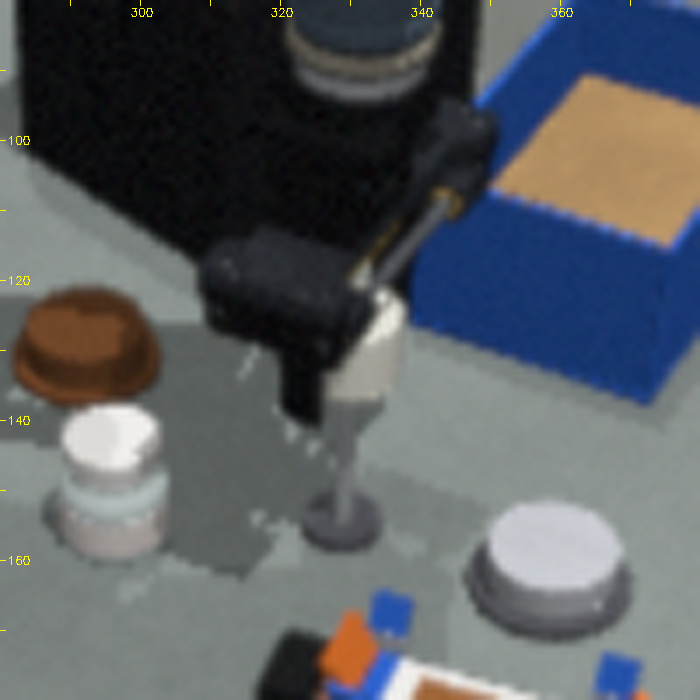

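{"fn": "play_rows", "kwargs": {
  "series": [
    [0.65, 0, 0.01, 0, 0, 0, 0],
    [0.6, 0, 0, 0, 0, 0, 0],
    [0.55, 0, 0, 0, 0, 0, 0],
    [0.5, 0, 0, 0, 0, 0, 0],
    [0.45, 0, 0, 0, 0, 0, 0],
    [0.4, 0, 0, 0, 0, 0, 0],
    [0.4, 0, 0, 0, 0, 0, 0],
    [0.4, 0, 0, 0, 0, 0, 0],
    [0.4, 0, 0, 0, 0, 0, 0],
    [0.4, 0, 0, 0, 0, 0, 0]
  ],
  "grip_force": 20
}}

```text
time: 35.97
position: [0.4399, 0.3279, 0.1061]
tool_rot: [-0.707, -0.002, 0.001, 0.707]
ft_force: [1.0, 0.2, 3.4]
grip_width: 0.0536
```

{"fn": "play_rows", "kwargs": {
  "series": [
    [0.3, 0, 0, 0, 0, 0, 0],
    [0.3, 0, 0, 0, 0, 0, 0],
    [0.3, 0, -0.05, 0, 0, 0, 0],
    [0.3, 0, -0.1, 0, 0, 0, 0],
    [0.3, 0, -0.15, 0, 0, 0, 0],
    [0.3, 0, -0.15, 0, 0, 0, 0],
    [0.3, 0, -0.1, 0, 0, 0, 0],
    [0.3, 0, -0.05, 0, 0, 0, 0],
    [0.3, 0, 0, 0, 0, 0, 0],
    [0.3, 0, 0, 0, 0, 0, 0]
  ]
}}

```text
time: 36.8
position: [0.4395, 0.3275, 0.1657]
tool_rot: [0.707, 0.002, -0.002, -0.707]
ft_force: [0.1, -0.3, -2.6]
grip_width: 0.0536
```

```bash
python3 - <<'E'
from ov import *
im=snap("scene","s25")
go([.562,.3415,.196],90)
crop("pics/s25.png","pics/s25b.png",280,80,380,180,7)
E
```

```text
turn y units 0.0015 deg -0.26 q6 -1.14
at [0.4391 0.3273 0.1952] jaw 90.26 tilt z [-1.3e-03 -1.0e+00 -7.0e-04] F [-0.8  0.2 -4. ] w 0.0533 t 36.85
shift units xyz(after turn) [ 1.229 -0.009  0.142]
```

View pics/s25b.png

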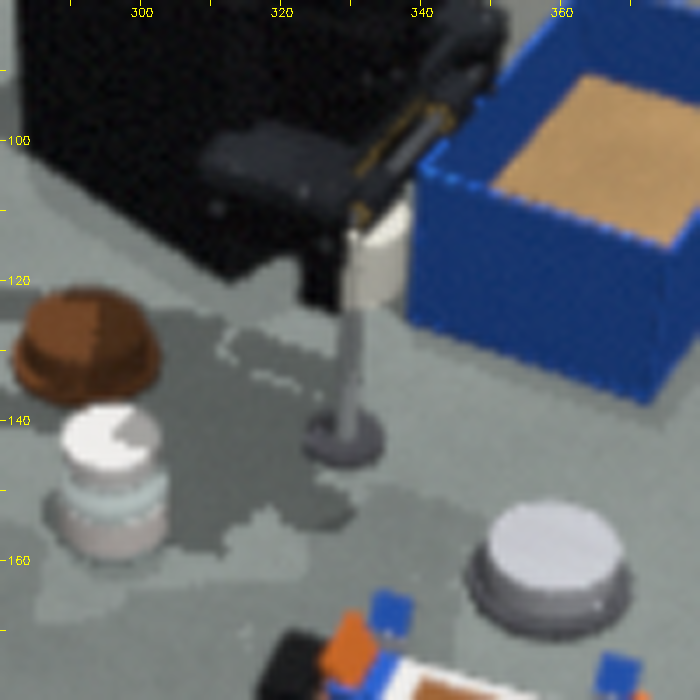

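{"fn": "play_rows", "kwargs": {
  "series": [
    [0.3, 0.1, 0, 0.01, 0, 0, 0],
    [0.3, 0.16, 0, 0.02, 0, 0, 0],
    [0.3, 0.2, 0, 0.024, 0, 0, 0],
    [0.3, 0.2, 0, 0.024, 0, 0, 0],
    [0.3, 0.2, 0, 0.024, 0, 0, 0],
    [0.3, 0.2, 0, 0.02, 0, 0, 0],
    [0.3, 0.1, 0, 0.01, 0, 0, 0],
    [0.3, 0.055, 0, 0.01, 0, 0, 0],
    [0.3, 0, 0, 0, 0, 0, 0],
    [0.3, 0, 0, 0, 0, 0, 0],
    [0.3, 0, 0, 0, 0, 0, 0],
    [0.3, 0, 0, 0, 0, 0, 0]
  ]
}}

```text
time: 37.85
position: [0.5598, 0.3424, 0.1657]
tool_rot: [0.707, 0.001, -0.002, -0.707]
ft_force: [0.1, 0.6, -3.3]
grip_width: 0.0538
```

```bash
python3 - <<'E'
from ov import *
im=snap("scene","s26");snap("top","t26")
go([.561,.3417,.168],90)
crop("pics/s26.png","pics/s26b.png",310,90,410,190,7)
crop("pics/t26.png","pics/t26b.png",150,130,290,250,5)
print(pj("scene",[[.562,.3415,.03],[.562,.3415,.059]]),pj("top",[[.562,.3415,.03]]))
E
```

```text
turn y units 0.0017 deg -0.3 q6 -1.2
at [0.5603 0.3425 0.196 ] jaw 90.3 tilt z [-5.e-04 -1.e+00 -2.e-04] F [-0.5  0.6 -3.1] w 0.0532 t 37.95
shift units xyz(after turn) [ 0.007  0.28  -0.008]
[[358.82026924 157.4989146 ]
 [359.58308189 151.69186882]] [[206.79696348 189.33648975]]
```

View pics/s26b.png

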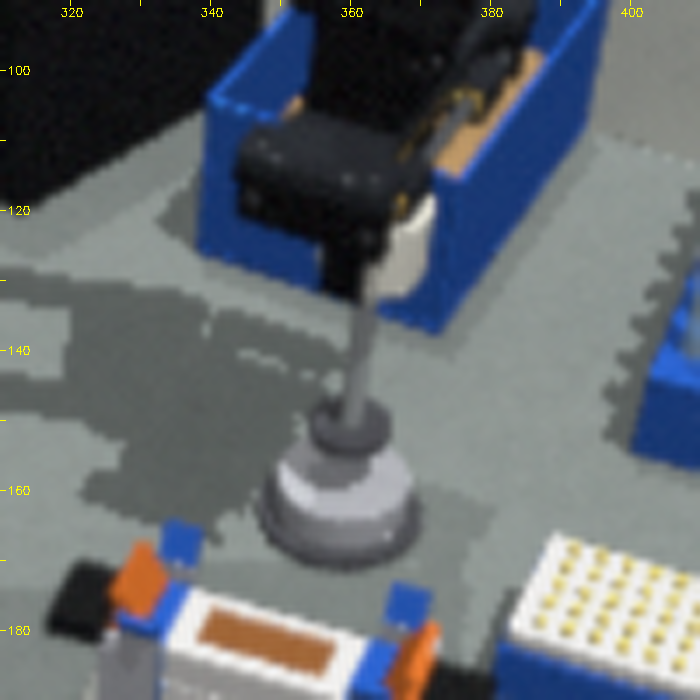

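View pics/t26b.png

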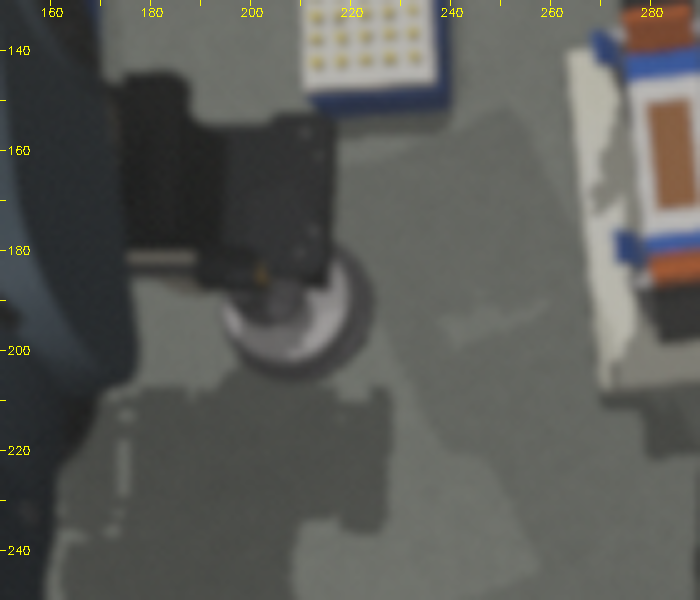

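```bash
python3 - <<'E'
from ov import *
o,x,Rm=st()
X=x+[.001,0,0]; b=X[2]-.1361
def cyl(c,r,z):
    a=np.linspace(0,2*np.pi,40); return np.stack([c[0]+r*np.cos(a),c[1]+r*np.sin(a),0*a+z],1)
im=cv2.resize(cv2.imread("pics/s26.png")[90:190,310:410],None,fx=7,fy=7,interpolation=cv2.INTER_CUBIC)
for r,z in((.027,.11),(.027,.15),(.022,0),(.006,.10),(.006,.02)):
    q=((pj("scene",cyl(X,r,b+z))-[310,90]+.5)*7-.5).astype(np.int32); cv2.polylines(im,[q],True,(0,255,0),1)
cv2.imwrite("pics/ov26.png",im)
E
```

```text
(no output)
```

View pics/ov26.png

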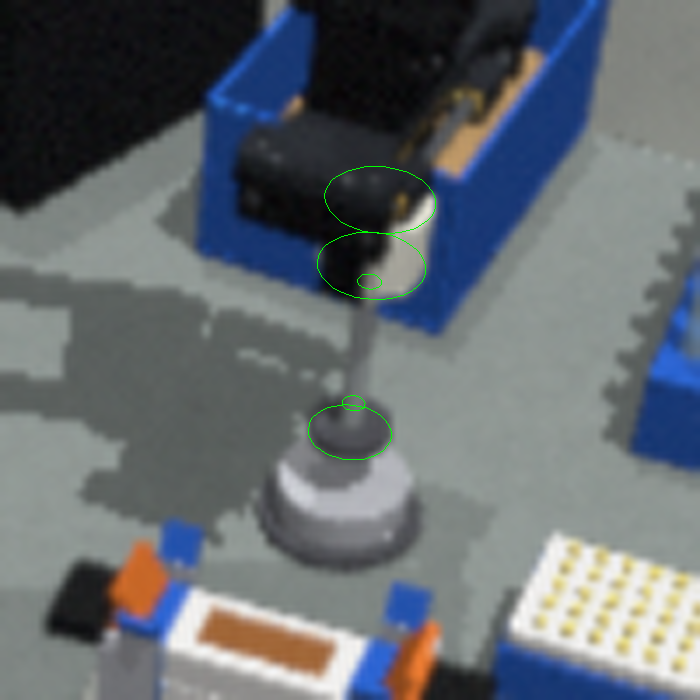

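{"fn": "play_rows", "kwargs": {
  "series": [
    [0.3, 0.006, 0.05, -0.008, 0, 0, 0],
    [0.3, 0, 0.08, 0, 0, 0, 0],
    [0.3, 0, 0.08, 0, 0, 0, 0],
    [0.3, 0, 0.05, 0, 0, 0, 0],
    [0.3, 0, 0.015, 0, 0, 0, 0],
    [0.3, 0, 0, 0, 0, 0, 0],
    [0.3, 0, 0, 0, 0, 0, 0],
    [0.3, 0, 0, 0, 0, 0, 0]
  ]
}}

```text
time: 38.62
position: [0.5621, 0.3417, 0.1385]
tool_rot: [-0.707, -0.002, 0.001, 0.707]
ft_force: [0.1, 0.2, -3.2]
grip_width: 0.0535
```

{"fn": "play_rows", "kwargs": {
  "series": [
    [0.3, 0, 0.01, 0, 0, 0, 0],
    [0.3, 0, 0, 0, 0, 0, 0],
    [0.3, 0, 0, 0, 0, 0, 0]
  ]
}}

```text
time: 38.87
position: [0.5618, 0.3416, 0.1375]
tool_rot: [-0.707, -0.002, 0.002, 0.707]
ft_force: [-0.2, 1.5, -3.0]
grip_width: 0.0532
```

{"fn": "play_rows", "kwargs": {
  "series": [
    [0.3, 0, 0.01, 0, 0, 0, 0],
    [0.3, 0, 0, 0, 0, 0, 0],
    [0.3, 0, 0, 0, 0, 0, 0]
  ]
}}

```text
time: 39.12
position: [0.5617, 0.3416, 0.1362]
tool_rot: [0.707, 0.002, -0.002, -0.707]
ft_force: [-0.2, 0.0, -2.6]
grip_width: 0.0534
```

{"fn": "play_rows", "kwargs": {
  "series": [
    [0.3, 0, 0.005, 0, 0, 0, 0],
    [0.3, 0, 0, 0, 0, 0, 0],
    [0.3, 0, 0, 0, 0, 0, 0]
  ]
}}

```text
time: 39.37
position: [0.5619, 0.3417, 0.1361]
tool_rot: [-0.707, -0.002, 0.002, 0.707]
ft_force: [0.7, 0.2, -0.6]
grip_width: 0.0535
```

{"fn": "play_rows", "kwargs": {
  "series": [
    [0.3, 0, 0.002, 0, 0, 0, 0],
    [0.3, 0, 0, 0, 0, 0, 0],
    [0.64, 0, 0, 0, 0, 0, 0],
    [0.68, 0, 0, 0, 0, 0, 0],
    [0.74, 0, 0, 0, 0, 0, 0],
    [0.8, 0, 0, 0, 0, 0, 0],
    [0.9, 0, 0, 0, 0, 0, 0],
    [1, 0, 0, 0, 0, 0, 0],
    [1, 0, 0, 0, 0, 0, 0],
    [1, 0, 0, 0, 0, 0, 0],
    [1, 0, 0, 0, 0, 0, 0],
    [1, 0, 0, 0, 0, 0, 0]
  ]
}}

```text
time: 40.37
position: [0.5617, 0.3417, 0.1356]
tool_rot: [0.707, 0.002, -0.002, -0.707]
ft_force: [0.1, 1.1, -0.9]
grip_width: 0.0867
```

```bash
python3 - <<'E'
from ov import *
im=snap("scene","s27")
go([.561,.3417,.168],90)
crop("pics/s27.png","pics/s27b.png",310,90,410,190,7)
E
```

```text
turn y units 0.0015 deg -0.27 q6 -1.2
at [0.5617 0.3416 0.1656] jaw 90.27 tilt z [-0. -1. -0.] F [-0.2 -0.6  0.6] w 0.0866 t 40.42
shift units xyz(after turn) [-0.008 -0.024  0.001]
```

View pics/s27b.png

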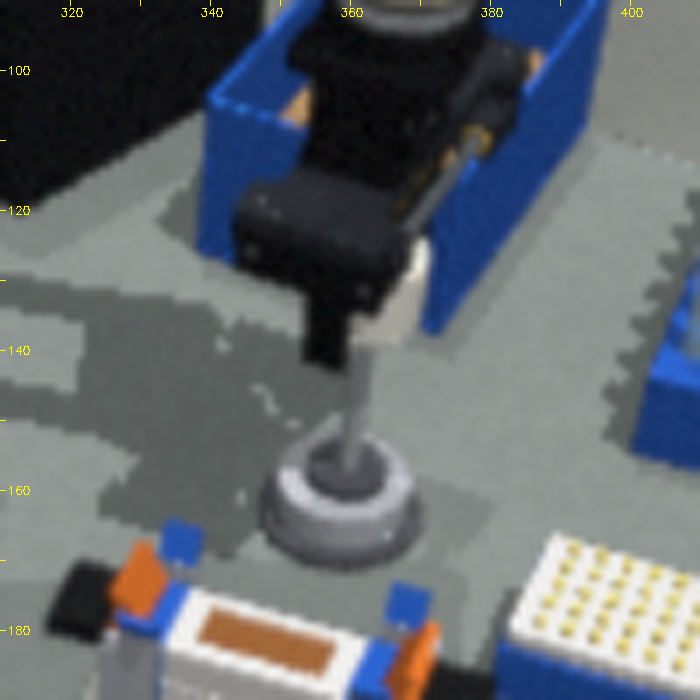

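Standing and centred on the plinth. Retreat straight up, then back toward the isolator.

{"fn": "play_rows", "kwargs": {
  "series": [
    [1, 0, -0.1, 0, 0, 0, 0],
    [1, 0, -0.2, 0, 0, 0, 0],
    [1, 0, -0.3, 0, 0, 0, 0],
    [1, 0, -0.3, 0, 0, 0, 0],
    [1, -0.2, 0, 0, 0, 0, 0],
    [1, -0.35, 0, -0.2, 0, 0, 0],
    [1, -0.3, 0, -0.35, 0, 0, 0],
    [1, -0.2, 0, -0.38, 0, 0, 0],
    [0, 0, 0, -0.38, 0, 0, 0],
    [0, 0, 0, -0.38, 0, 0, 0],
    [0, 0, 0, -0.38, 0, 0, 0]
  ]
}}

```text
time: 41.33
position: [0.4608, 0.1375, 0.2268]
tool_rot: [-0.707, -0.003, 0.001, 0.707]
ft_force: [1.3, 0.1, 0.2]
grip_width: 0.0743
```

```bash
python3 - <<'E'
from ov import *
im=snap("scene","s28");snap("top","t28")
go([.437,-.045,.22],90)
crop("pics/s28.png","pics/s28b.png",290,90,410,220,6)
E
```

```text
turn y units -0.0004 deg 0.07 q6 -1.52
at [0.4616 0.1343 0.2566] jaw 89.93 tilt z [ 0.0011 -1.     -0.0018] F [ 0.4 -0.9 -0.2] w 0.0667 t 41.43
shift units xyz(after turn) [-0.246  0.369 -1.792]
```

View pics/s28b.png

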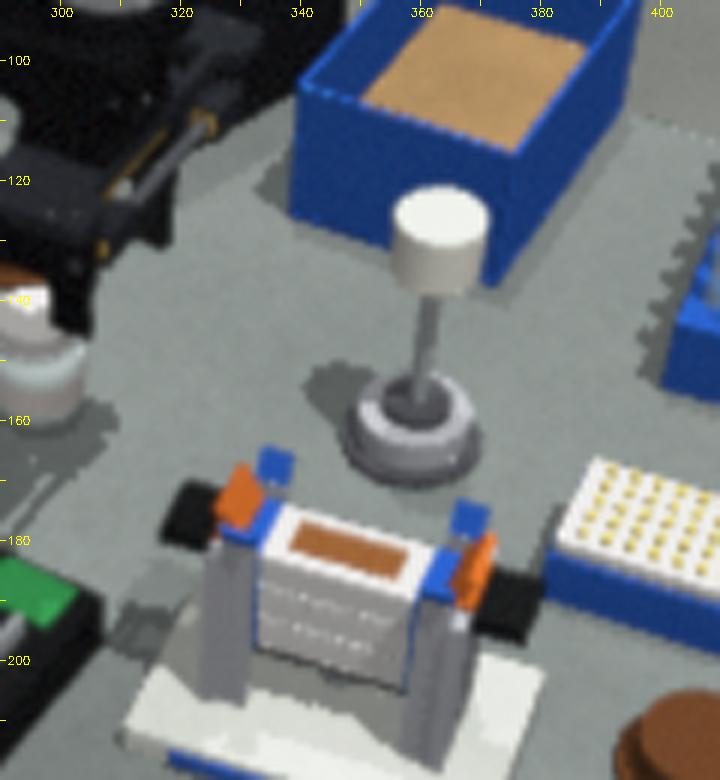

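View pics/t28.png

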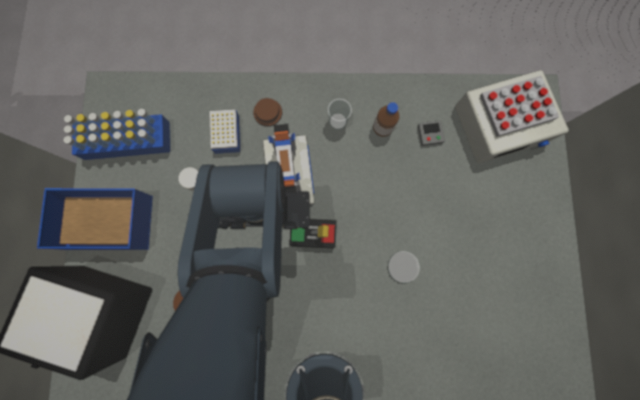

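```bash
python3 - <<'E'
from ov import *
from cas import amber
for cc,a in amber(cv2.imread("pics/s28.png")[:,:,::-1].copy()): print(cc.round(1),a,bp("scene",cc,.14).round(4),bp("scene",cc,.15).round(4))
print(pj("scene",[[.6195,.1073,.14]]))
Rm=R.from_euler('z',MY).as_matrix()
overlay("pics/s28.png","pics/ov28.png","scene",[(np.array([*MAG,.104]),np.array([.06,.02,.036]),(0,255,0),Rm)],(310,150,400,225),8)
E
```

```text
[368.7 102.1] 413 [0.5038 0.5363 0.14  ] [0.5087 0.5221 0.15  ]
[347.7 181.4] 75 [0.6186 0.1076 0.14  ] [0.6221 0.0985 0.15  ]
[406.8 215.4] 338 [0.8275 0.0679 0.14  ] [0.8285 0.0592 0.15  ]
[  7.3 234. ] 123 [-0.114  -0.5388  0.14  ] [-0.1018 -0.5402  0.15  ]
[349.4 284.8] 341 [ 0.7783 -0.2157  0.14  ] [ 0.78  -0.221  0.15 ]
[[347.93157386 181.52969343]]
```

View pics/ov28.png

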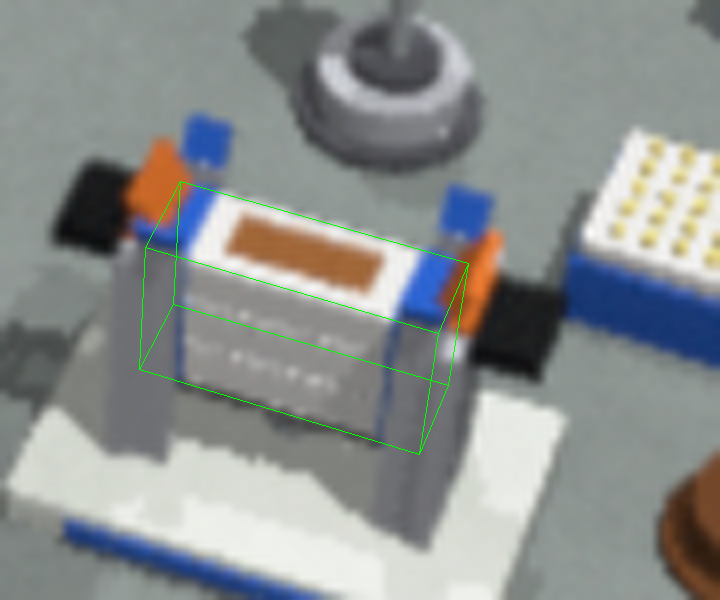

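{"fn": "play_rows", "kwargs": {
  "series": [
    [0, -0.08, 0, -0.36, 0, 0, 0],
    [0, -0.08, 0, -0.36, 0, 0, 0],
    [0, -0.08, 0, -0.36, 0, 0, 0],
    [0, 0, 0, -0.36, 0, 0, 0],
    [0, 0, 0, -0.36, 0, 0, 0],
    [0, 0, 0, 0, 0, 0, 0],
    [0, 0, 0, 0, 0, 0, 0],
    [0, 0, 0, 0, 0, 0, 0]
  ]
}}

```text
time: 42.1
position: [0.4381, -0.0409, 0.2259]
tool_rot: [-0.707, -0.002, 0.001, 0.707]
ft_force: [0.8, -0.2, -0.4]
grip_width: 0.0136
```

```bash
python3 - <<'E'
from ov import *
go([.437,-.045,.125],90)
E
```

```text
turn y units 0.0013 deg -0.24 q6 -1.92
at [ 0.4381 -0.0409  0.2559] jaw 90.24 tilt z [ 3.e-04 -1.e+00  7.e-04] F [ 0.8 -0.2 -0.4] w 0.0136 t 42.1
shift units xyz(after turn) [-0.012  1.309 -0.042]
```

{"fn": "play_rows", "kwargs": {
  "series": [
    [0, 0, 0.3, -0.04, 0, 0, 0],
    [0, 0, 0.35, 0, 0, 0, 0],
    [0, 0, 0.35, 0, 0, 0, 0],
    [0, 0, 0.3, 0, 0, 0, 0],
    [0, 0, 0, 0, 0, 0, 0],
    [0, 0, 0, 0.15, 0, 0, 0],
    [0, 0, 0, 0.15, 0, 0, 0],
    [0, 0, 0, 0.15, 0, 0, 0],
    [0, 0, 0, 0.15, 0, 0, 0],
    [0, 0, 0, 0.15, 0, 0, 0],
    [0, 0, 0, 0.05, 0, 0, 0],
    [0, 0, 0, 0, 0, 0, 0]
  ]
}}

```text
time: 43.1
position: [0.4381, 0.0363, 0.0969]
tool_rot: [0.707, 0.004, -0.002, -0.707]
ft_force: [-0.6, 0.0, -0.9]
grip_width: 0.0002
```

```bash
python3 - <<'E'
from ov import *
go([.437,-.045,.125],90)
snap("scene","s29");crop("pics/s29.png","pics/s29b.png",240,130,330,220,7)
E
```

```text
turn y units 0.0028 deg -0.5 q6 -1.75
at [0.4381 0.0363 0.1269] jaw 90.5 tilt z [ 1.9e-03 -1.0e+00 -2.0e-04] F [-0.6  0.  -0.9] w 0.0002 t 43.1
shift units xyz(after turn) [-0.011  0.019 -0.813]
```

View pics/s29b.png

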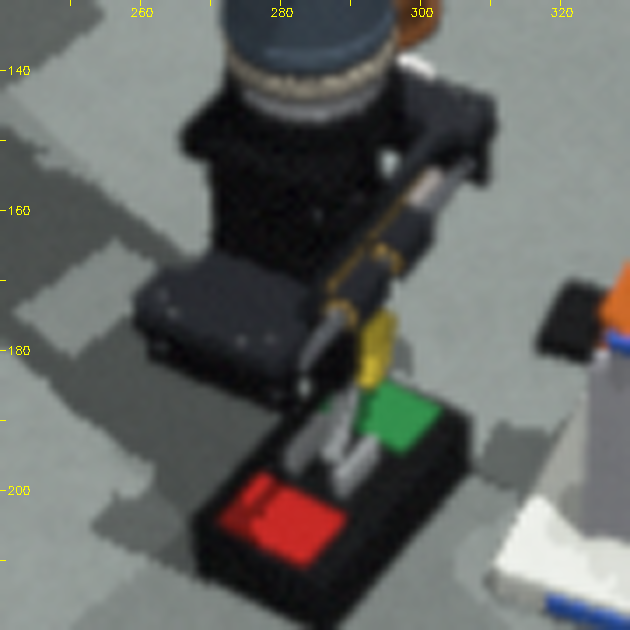

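Handle is over the green plate. Back off toward −y slightly, lift clear, and check everything.

{"fn": "play_rows", "kwargs": {
  "series": [
    [0, 0, 0, -0.1, 0, 0, 0],
    [0, 0, 0, -0.1, 0, 0, 0],
    [0, 0, -0.3, 0, 0, 0, 0],
    [0, 0, -0.35, 0, 0, 0, 0],
    [0, 0, -0.35, 0, 0, 0, 0],
    [0, 0, 0, -0.35, 0, 0, 0],
    [0, 0, 0, -0.35, 0, 0, 0],
    [0, 0, 0, -0.35, 0, 0, 0],
    [0, 0, 0, -0.35, 0, 0, 0],
    [0, 0, 0, 0, 0, 0, 0],
    [0, 0, 0, 0, 0, 0, 0],
    [0, 0, 0, 0, 0, 0, 0]
  ]
}}

```text
time: 44.15
position: [0.4375, -0.1263, 0.1953]
tool_rot: [-0.707, -0.0, 0.001, 0.707]
ft_force: [-0.6, 0.1, -0.1]
grip_width: 0.0003
```

```bash
python3 - <<'E'
from ov import *
go(None,90)
snap("scene","s30");snap("top","t30");crop("pics/s30.png","pics/s30b.png",250,90,410,240,5)
a=cv2.imread("pics/t30.png");b=cv2.imread("pics/top0.png")
crop("pics/t30.png","pics/t30b.png",150,80,460,290,2)
E
```

```text
turn y units 0.0006 deg -0.11 q6 -2.1
at [ 0.4375 -0.1263  0.2253] jaw 90.11 tilt z [-0.0012 -1.      0.001 ] F [-0.6  0.1 -0.1] w 0.0003 t 44.15
```

View pics/s30b.png

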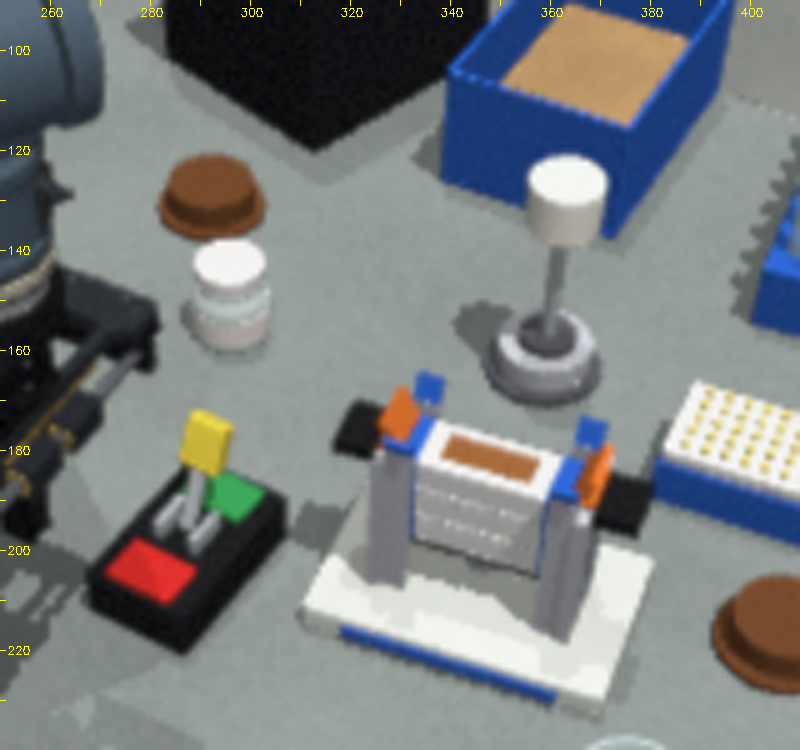

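View pics/t30.png

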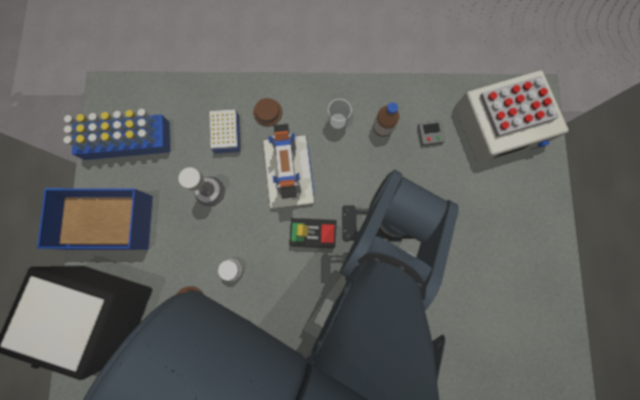

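```bash
python3 - <<'E'
from h import *
print(ticket.hand_in())
E
```

```text
the job is handed in; nothing more can be done
None
```

I switched the feeder off and pressed three cassettes into the magazine. I then stood the reference standard on the aluminium plinth, switched the feeder back on, moved the arm clear and handed the job in at about 44 s. The hand-in reports no verdict. I saw three cassettes on the bench; no fourth appeared in either camera.

**Last checks (pictures before hand-in):**
- **Handle:** it is over the green plate, at the same pixels as when it was on at the start.
- **Cassettes:** the top one's face fits 140 mm, so its centre is at about 128 mm. It is within about 1 mm of the tower axis, level and under both lips, with the other two below it.
- **Standard:** it stands upright and free. From the arm position at release, the foot is about 1–2 mm from the middle of the plinth.
- **Other things on the bench:** all that were in view looked unmoved. The dish was hidden by the arm in the last top view but had not moved in the one before.
- **Arm:** the force reading was close to zero.

**What disagreed:**
- **Height offset:** the reported tool height read about 30 mm lower than the pictures and a touch on the bench showed. My first switching stroke therefore passed over the handle without moving it. I added 30 mm to every height after that, and the later grasps and placements agreed with it.
- **Contact while finding the offset:** opening the fingers while they touched the bench gave about 15 N upward and 10 N sideways. I lifted off straight away.
- **Sideways force:** pressing in the second and third cassettes gave a steady 2–3 N, which suggests a small misalignment. Both went in.

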